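# Hook the slide tray out of the drying hood and load it on the scanner plate

## Task

Take the pull hook from its stand, put its prong down into the eye of the slide tray under the clear drying hood, and drag the tray with the hook until the whole tray is out from under the hood; do not touch the tray with the gripper before that. Lay the hook back in its stand, the way it lay at first, and let go of it; then lift the tray by its black handle and set it down (not drop it) flat inside the rim of the loading plate. Leave the other things on the bench standing where they are.

Things in the scene. Friction and masses are not known exactly. Their poses are not given: they have to be found in the camera images.
- hood: Fixed low hood (mm): white side walls, clear roof, white blower unit at the rear, open front, no floor. Origin on the bench under the roof's middle, z up; own -x points out of the front. Roof 220 (x) by 166 (y), underside 97 above the bench, top 105. Walls 8 thick, 150 apart inside. Blower from x=104 to 170. The tray starts wholly under the roof, eye to the front, turned up to 0.1 rad.
- hood_lip (a point): Middle of the hood's front edge, projected on the bench (hood frame x=-110 mm; axes as the hood's). The tray is out when its rear edge is past this line. The eye's centre starts 20 to 60 mm behind it.
- tray: Loose shallow aluminium slide tray (mm), 130 (x) by 90 (y), walls 18 high, slides fixed in it; 0.25 to 0.5 kg. Origin at the centre of its underside, z up. Black bar handle over its middle along x: 74 long, 14 wide, 14 high, top at 62, clear beside. At the -x end a flat horizontal ring (the eye) of 7 round steel, inside diameter 31, outside 46.
- tray_eye (a point): Centre of the eye's hole: tray frame (-89, 0, 22); ring from 18.5 to 25.5 above the bench as the tray stands.
- tray_rear (a point): Middle of the tray's rear (+x) lower edge, tray frame (65, 0, 0).
- tray_handle (a point): Centre of the tray's black handle bar, tray frame (0, 0, 55).
- hook: Loose right-angled pull hook (mm), 200 long, 0.14 kg. Origin at the grip point on the axis of its black handle; +x to the prong, z up. Handle 18 wide (y), 24 high (z), x=-65 to 45; steel bar 10 by 10, x=45 to 135, same axis; at x=130 a round prong of 9 diameter goes straight down to 37 below the axis. Lies level in the stand, prong down.
- hook_tip (a point): Lower end of the hook's prong, hook frame (130, 0, -37).
- stand: Fixed hook stand (mm): base plate 170 by 60 by 8, two forks with flared mouths. Origin on the bench, z up, +x the way the prong points in it. Rear fork at x=-47: floor 48 above the bench, slot 28 wide, for the handle. Front fork at x=75: floor 55 above the bench, slot 22 wide, for the steel bar. Forks 8 thick, up to 31 above their floors. Fingers fit between them.
- stand_seat (a point): Where the hook's origin lies when the hook is in the stand: stand frame (0, 0, 60); the hook's x then lies along the stand's x.
- nest: Fixed loading plate of a slide scanner (mm): dark plate 162 (x) by 122 (y), 4 thick, white rim with top 12 above the bench; inside the rim 148 by 108. Origin at its centre on the bench, z up, long side along x. The tray goes in long side along long side, its eye over either end (it passes above the rim).
- nest_floor (a point): Centre of the loading plate's upper face, 4 above the bench.
- reagent: Bystander: amber jar, 52 diameter, 85 high; origin at its underside.
- beaker: Bystander: clear open cup, 60 diameter, 75 high; origin at its underside.
- specimen: Bystander: white specimen jar with a lid, 54 diameter, 65 high; origin at its underside.
- wash: Bystander: white jar, 60 diameter, 90 high; origin at its underside.
- stain: Bystander: amber bottle, 48 diameter, 80 high; origin at its underside.
Not all that is in view belongs to the job. Leave any blue or orange look-alike of the stand alone.

How it is judged:
By the outcome, as a careful person would: the job done as asked, in the order asked, and still so for the second after the job is handed in, with the robot touching nothing.
It also fails if it takes over 72 s, if anything falls off the work surface, if the arm or the gripper's body presses on something with over 40 N, if the wrist force passes 120 N, or if a joint passes its speed limit or range.

## Robot

A 6-joint arm with a two-finger parallel gripper is mounted at the origin on the work surface. World frame = base frame: x ahead of the robot, y to its left, z up, the work surface at z = 0. Lengths are in m, angles in rad, forces in N, time in s.
With the tool pointing down it reaches from about 0.225 to 0.875 m from the base axis. Payload 3.4 kg.
Tool frame: the origin (TCP) lies at the very end of the fingers, on their centre line; the grasp point (between the pads) lies manip.pinch_z behind it (manip.pinch_z is the distance from the TCP to the grasp point, in m); z points along the fingers, y is the direction in which the jaws open and shut (so a half turn about z gives the same grasp; the last joint's range is limited). The gripper opens to 85 mm and grips with 20 to 120 N. Pads are 22 mm wide; open, the fingers measure 114 mm over their backs; the gripper's body (76 mm by 85 mm) begins 54 mm behind the grasp point. The pads swing forward as they close: fully open they stand 13 mm farther back than shut.
Start: joints at [-1.462, 0.276, 1.505, -0, 1.361, -0.121], TCP at [0.131, -0.56, 0.231] pointing down, gripper open.
Joint ranges: [-2.89, 2.89], [-0.75, 2.08], [0.22, 2.7], [-1.18, 4.32], [0.11, 2.71], [-2.7, 2.7]. Speed limits (rad/s): [2.57, 2.57, 3.14, 3.14, 3.14, 3.14].

## Interface

Orientations are given as a unit quaternion [w, x, y, z].
In Python, from rig import manip, imaging, workorder gives the robot as it stands.
- The arm moves only by the tool apply_moves, never from a script. Its argument "moves" is one flat list of numbers, 7 for each row, row after row: the finger opening in m, from 0 to 0.0854, then the shift along the tool's x, y, z in m, then the turn, a rotation vector about the tool's x, y, z in rad. In form: [jaw, tx, ty, tz, rx, ry, rz, jaw, tx, ty, tz, rx, ry, rz, ...]. A call has exactly 8 rows; each row shifts and turns the pose as measured when the row begins, along the tool's axes as they then stand; what a row does not reach is not made up. A row lasts 1/12 s, in which the tool goes at most 41.7 mm and 7.16 degrees, less where a joint would pass 70% of its speed; a pose out of reach is approached as far as the arm can. A call with a gripper value outside its range is refused whole. The fingers move at their own pace and stop on an object; "newtons" is the grip in N (left out, the last holds). Time passes only in rows, so rows that do not move let the fingers close, or fill a call up. It gives the time, the measured TCP pose, the force and the opening at its end, in the units of the state.
- manip.get_state(): the state, without advancing time (a new reading comes with each control period).
- imaging.get_image(name): name is "scene" or "side" or "wrist"; returns a dict with "image" (480x640x3 uint8, red, green, blue), "range_z" (480x640 float32, m along the optical axis (not along the pixel's ray), 0 where there is no reading), "fx", "fy", "cx", "cy" (pixels), "k1" (the pictures are not rectified: a ray, as slopes to the right and down, at radius r is drawn at 1 + k1 r^2 times it, then the intrinsics apply), "R" (3x3) and "t" (3): a world point X has camera coordinates R X + t. Camera axes: x right, y down, z forward; pixel columns grow to the right and rows downward; lengths in m; the calibration is good to about 2 mm. A picture is of the moment at which its call begins.
- workorder.sign_off(): hands the job in, once; it reports no verdict.
The state is a dict: "clock": time; "qpos": joint angles; "qd": joint speeds; "effort": joint torques, N m; "position": TCP position; "ee_rot": TCP orientation; "contact_force": force on the tool from outside, world axes, zero at the start; "moment": the same for the moment, N m; "width": finger opening in m.
Only numpy, scipy, OpenCV 4.12 (cv2) and the standard library are available. Lean on these libraries where they do the work, as an engineer would, in place of code of your own. Each camera call takes 0.05 s, during which the arm holds its last target.

## Working session

There is one attempt and no reset: what is moved stays moved. The work goes in short steps, Python scripts to look and compute and a tool call to move; the robot and the scene stay as the last step left them, time stands still between calls to the robot, and variables do not carry over. Pictures are saved under pics/ and viewed, and the job is handed in when it is done.

Besides the shell and the picture viewer there is one more tool, called as name(argument=value, ...) on one line, values as JSON. apply_moves: Moves the arm, as the interface text tells. Its arguments: {"type":"object","properties":{"moves":{"type":"array"},"newtons":{"type":"number"}},"required":["moves"]}

```bash
ls; mkdir -p pics; python3 - <<'E'
from rig import manip, imaging, workorder
import cv2,numpy as np
print(manip.get_state(), manip.pinch_z)
for n in ["scene","side","wrist"]:
    d=imaging.get_image(n)
    cv2.imwrite(f"pics/a_{n}.png",d["image"][:,:,::-1]); np.savez(f"a_{n}.npz",**d)
    print(n,d["fx"],d["cx"],d["cy"],d["k1"],d["R"],d["t"])
E
```

```text
pics
{'clock': 0.0, 'qpos': array([-1.46199233e+00,  2.76602412e-01,  1.50615828e+00, -8.83328367e-06,
        1.36067326e+00, -1.20996070e-01]), 'qd': array([ 0.00182581, -0.00076547, -0.00275341, -0.00127415, -0.00070611,
        0.00041087]), 'effort': array([ 8.86512589e-04, -4.16776371e+01, -2.45808917e+01, -5.01142824e-05,
        1.10864098e-02,  1.72839134e-05]), 'position': array([ 0.13091086, -0.55935355,  0.23042545]), 'ee_rot': array([-9.20658081e-04,  9.93405723e-01,  1.14648252e-01,  1.29370622e-06]), 'contact_force': array([ 1.42046971, -0.19611537, -0.32080102]), 'moment': array([-0.02703626, -0.03549715, -0.0539469 ]), 'width': 0.08537697130417479} 0.0187
scene 522.7557980242435 323.22308325171474 235.3431310421215 -0.14374630572947936 [[ 0.48180337  0.87627884  0.00095078]
 [ 0.74635078 -0.40979616 -0.52443075]
 [-0.45915795  0.25338212 -0.85145257]] [-0.22984701 -0.34584717  1.5381175 ]
side 540.7220356845482 334.224452246046 243.29684601756298 0.004578086083488708 [[ 0.90883153 -0.41670935 -0.01945671]
 [-0.3129286  -0.65016126 -0.69236265]
 [ 0.27586399  0.63532957 -0.72128732]] [-0.51210936  0.18753927  1.20468987]
wrist 390.18289930787466 314.5334290596785 234.5199444314087 -0.02616239499085982 [[ 0.22707657 -0.97387424 -0.00227838]
 [-0.92713343 -0.21689301  0.3055831 ]
 [-0.29809368 -0.06727839 -0.95216268]] [-0.57321292 -0.04031833  0.38149453]
```

View pics/a_scene.png

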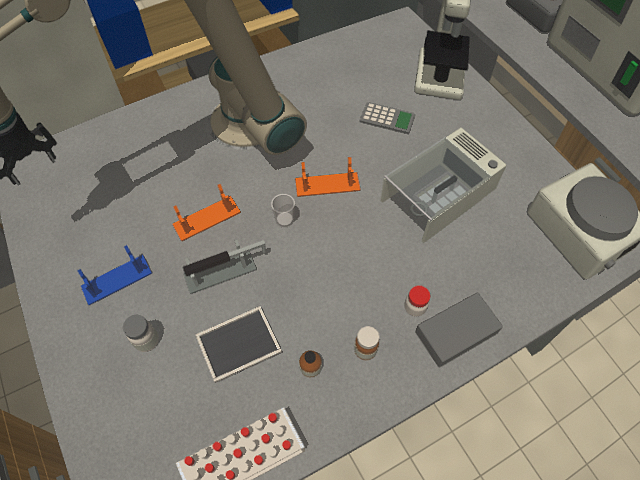

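View pics/a_side.png

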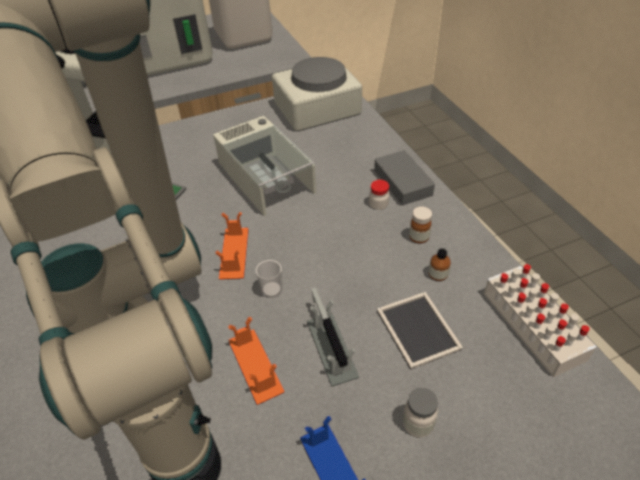

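View pics/a_wrist.png

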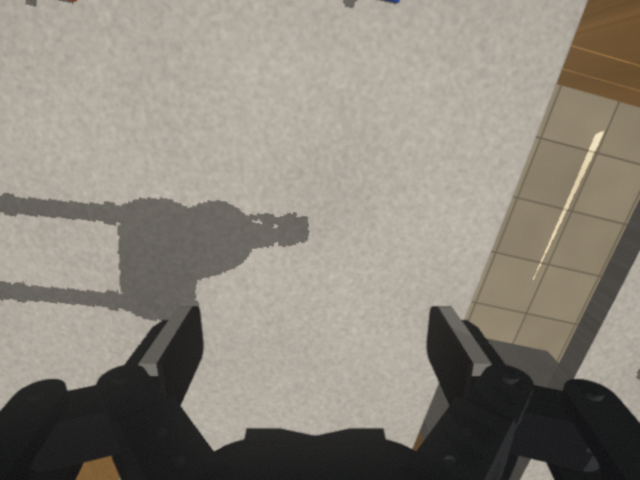

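Scene view: the hook lies in the grey stand (~225,262), prong toward the upper right. The hood with the tray is at ~(445,185), front facing lower-left; the nest is at ~(238,343). The blue and orange stands are decoys. Next I'll zoom in and measure.

```bash
cat > h.py <<'E'
import numpy as np, cv2
from scipy.spatial.transform import Rotation as Ro
def ld(n): return dict(np.load(n))
def ray(d,u,v):
    x=(np.asarray(u,float)-d["cx"])/d["fx"]; y=(np.asarray(v,float)-d["cy"])/d["fy"]
    rd=np.hypot(x,y); r=rd.copy() if hasattr(rd,'copy') else rd
    for _ in range(30): r=rd/(1+d["k1"]*r*r)
    s=1/(1+d["k1"]*r*r)
    return np.stack([x*s,y*s,np.ones_like(x)],-1)
def onz(d,u,v,z):
    q=ray(d,u,v)@d["R"]; c=-d["R"].T@d["t"]
    k=(z-c[2])/q[...,2]
    return c+q*k[...,None]
def dep(d,u=None,v=None):
    if u is None: v,u=np.mgrid[0:480,0:640]
    q=ray(d,u,v); z=d["range_z"][np.asarray(v),np.asarray(u)]
    return (q*z[...,None]-d["t"])@d["R"]
def proj(d,X):
    c=np.asarray(X)@d["R"].T+d["t"]; x=c[...,0]/c[...,2]; y=c[...,1]/c[...,2]; s=1+d["k1"]*(x*x+y*y)
    return np.stack([d["fx"]*x*s+d["cx"],d["fy"]*y*s+d["cy"]],-1)
def crop(d,x0,y0,w,h,k,name):
    im=d["image"][y0:y0+h,x0:x0+w,::-1]
    cv2.imwrite(name,cv2.resize(im,None,fx=k,fy=k,interpolation=cv2.INTER_CUBIC))
E
python3 - <<'E'
from h import *
d=ld("a_scene.npz"); s=ld("a_side.npz")
crop(d,370,120,150,130,5,"pics/c1.png")
crop(d,165,225,120,85,6,"pics/c2.png")
crop(s,205,110,130,110,6,"pics/c3.png")
P=dep(d)
for (u,v) in [(225,262),(200,290),(240,345),(445,185),(140,340),(300,100),(420,298),(310,360),(284,210)]: print(u,v,P[v,u])
E
```

```text
225 262 [ 0.44729077 -0.24811384  0.05106669]
200 290 [ 0.45844486 -0.32814749 -0.00140338]
240 345 [ 0.63355252 -0.30018379  0.00530394]
445 185 [0.5383169  0.31045753 0.10184266]
140 340 [ 0.54402571 -0.49145992  0.06494805]
300 100 [0.01294554 0.17470217 0.00607882]
420 298 [0.75033242 0.09715242 0.06473391]
310 360 [ 0.7622185  -0.18807549  0.08083693]
284 210 [ 0.35716567 -0.04987203  0.01279999]
```

View pics/c1.png

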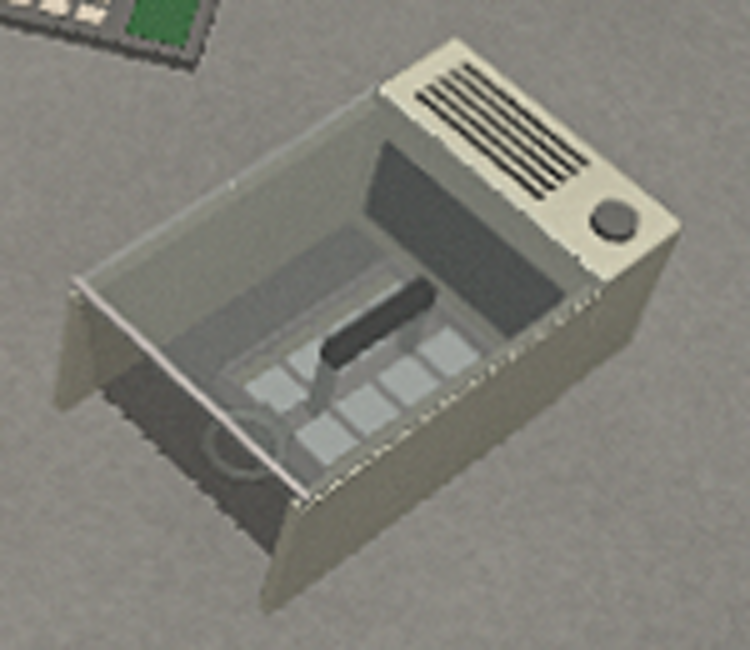

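View pics/c2.png

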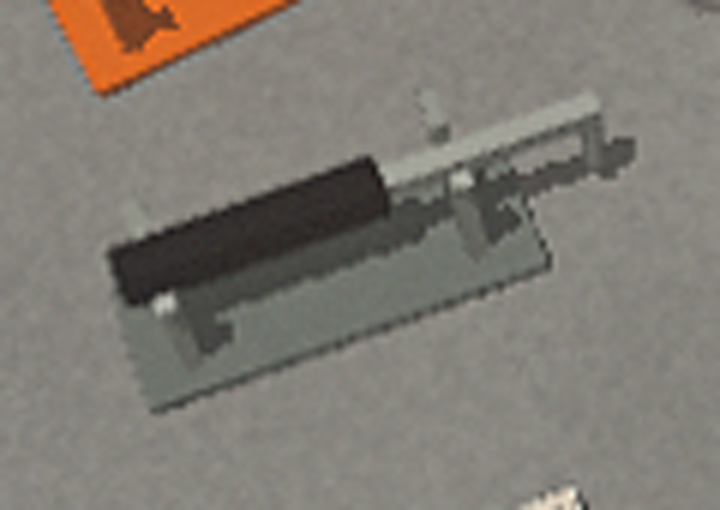

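View pics/c3.png

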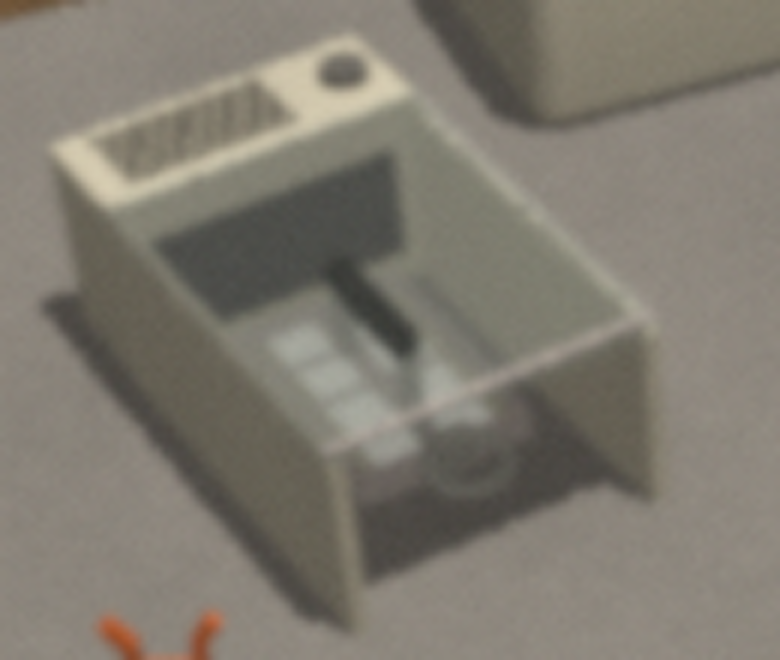

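```bash
python3 - <<'E'
from h import *
d=ld("a_scene.npz"); s=ld("a_side.npz")
np.set_printoptions(precision=4,suppress=True)
def C(x0,y0,k,pts): return np.array([[x0+(a+.5)/k-.5,y0+(b+.5)/k-.5] for a,b in pts])
print("roof front scene"); p=C(370,120,5,[(75,283),(305,498),(375,92),(600,285)]); print(onz(d,p[:,0],p[:,1],0.105))
print("roof front side"); p=C(205,110,6,[(325,455),(648,325),(110,207),(410,95)]); print(onz(s,p[:,0],p[:,1],0.105))
p=C(370,120,5,[(70,410),(268,612)]);print("bottom",onz(d,p[:,0],p[:,1],0.))
p=C(205,110,6,[(350,630),(648,498)]);print("bottom s",onz(s,p[:,0],p[:,1],0.))
print("eye"); p=C(370,120,5,[(245,443)]); print(onz(d,p[:,0],p[:,1],0.022)); p=C(205,110,6,[(470,462)]); print(onz(s,p[:,0],p[:,1],0.022))
print("handle ends top"); p=C(370,120,5,[(328,350),(428,287)]); print(onz(d,p[:,0],p[:,1],0.062)); p=C(205,110,6,[(335,270),(405,345)]);print(onz(s,p[:,0],p[:,1],0.062))
print("hook top handle z .072: rearleft,rearright?,front"); p=C(165,225,6,[(108,252),(122,292),(370,155),(388,197)]); print(onz(d,p[:,0],p[:,1],0.072))
p=C(165,225,6,[(390,174),(598,97)]); print("bar",onz(d,p[:,0],p[:,1],0.065))
p=C(165,225,6,[(152,412),(550,265)]); print("base",onz(d,p[:,0],p[:,1],0.008), onz(d,p[:,0],p[:,1],0.0))
# depth clouds
P=dep(d)
m=(P[...,2]>.05)&(P[...,2]<.085); m[:235]=0;m[285:]=0;m[:,:175]=0;m[:,275:]=0
v,u=np.nonzero(m); q=P[m]; print(len(q)); im=d["image"][m]; dark=im.sum(1)<150
for nm,k in(("dark",dark),("light",~dark)):
    a=q[k]; c=a.mean(0); w=np.linalg.svd(a[:,:2]-c[:2])[2][0]; t=(a[:,:2]-c[:2])@w; print(nm,c,w,np.degrees(np.arctan2(w[1],w[0])),t.min(),t.max(),np.percentile(a[:,2],[5,50,95]))
E
```

```text
roof front scene
[[0.4454 0.1912 0.105 ]
 [0.6059 0.2182 0.105 ]
 [0.413  0.4003 0.105 ]
 [0.5726 0.4253 0.105 ]]
roof front side
[[0.4421 0.1896 0.105 ]
 [0.5997 0.2112 0.105 ]
 [0.4107 0.4013 0.105 ]
 [0.5667 0.4253 0.105 ]]
bottom [[0.4515 0.1965 0.    ]
 [0.6056 0.2179 0.    ]]
bottom s [[0.4421 0.1941 0.    ]
 [0.5973 0.2185 0.    ]]
eye
[[0.5248 0.2548 0.022 ]]
[[0.5243 0.2538 0.022 ]]
handle ends top
[[0.5174 0.3042 0.062 ]
 [0.509  0.3747 0.062 ]]
[[0.503  0.3668 0.062 ]
 [0.5132 0.2987 0.062 ]]
hook top handle z .072: rearleft,rearright?,front
[[ 0.4232 -0.3418  0.072 ]
 [ 0.4421 -0.3432  0.072 ]
 [ 0.4324 -0.2348  0.072 ]
 [ 0.4531 -0.2361  0.072 ]]
bar [[ 0.4398 -0.2307  0.065 ]
 [ 0.4473 -0.1438  0.065 ]]
base [[ 0.46   -0.3529  0.008 ]
 [ 0.4761 -0.1851  0.008 ]] [[ 0.4556 -0.3531  0.    ]
 [ 0.4718 -0.1841  0.    ]]
817
dark [ 0.4389 -0.2886  0.0666] [-0.0903 -0.9959] -95.18275256669624 -0.053863767097021155 0.054340493746966416 [0.0542 0.0688 0.0731]
light [ 0.441 -0.229  0.065] [-0.1031 -0.9947] -95.91535992114508 -0.0848109777290471 0.11485790989809912 [0.0533 0.0644 0.076 ]
```

```bash
python3 - <<'E'
from h import *
d=ld("a_scene.npz"); s=ld("a_side.npz")
crop(d,190,300,100,85,6,"pics/c4.png")
crop(s,370,285,100,85,6,"pics/c5.png")
crop(s,290,270,80,120,5,"pics/c6.png")
E
```

```text
(no output)
```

View pics/c4.png

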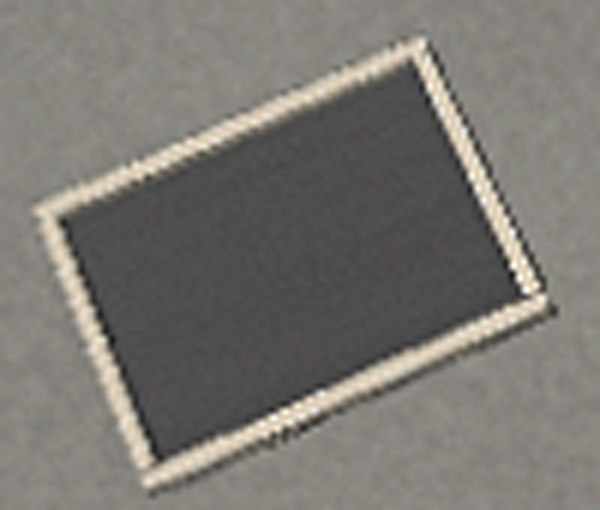

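View pics/c5.png

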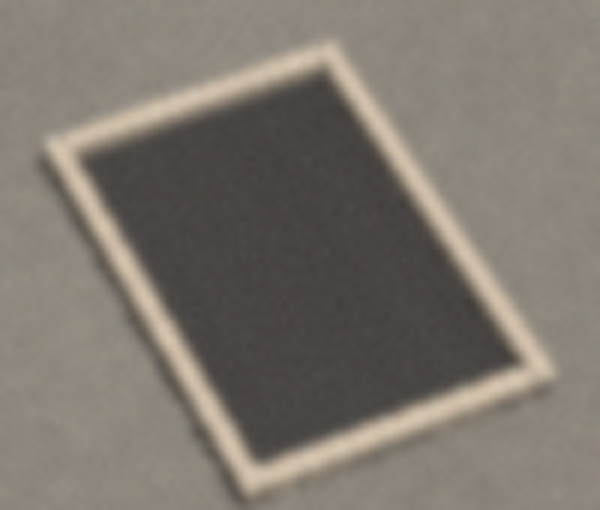

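View pics/c6.png

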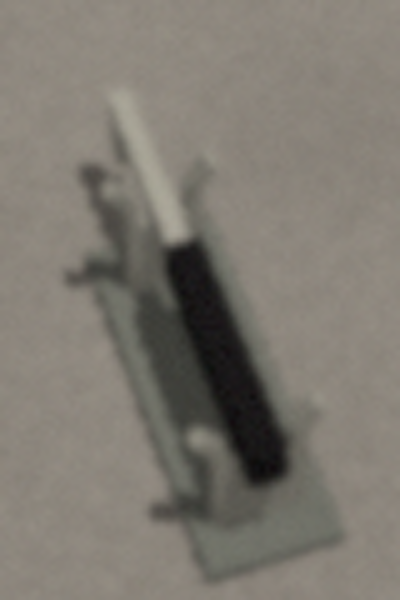

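```bash
python3 - <<'E'
from h import *
d=ld("a_scene.npz"); s=ld("a_side.npz")
np.set_printoptions(precision=4,suppress=True)
def C(x0,y0,k,pts): return np.array([[x0+(a+.5)/k-.5,y0+(b+.5)/k-.5] for a,b in pts])
def rep(n,Q):
    e=Q[1]-Q[0]; print(n,Q[:,:2].tolist(),"c",Q.mean(0),"L",np.linalg.norm(Q[1]-Q[0]),np.linalg.norm(Q[2]-Q[1]),"yaw",np.degrees(np.arctan2(e[1],e[0])))
p=C(190,300,6,[(38,210),(422,40),(548,298),(150,485)]); rep("nest sc",onz(d,p[:,0],p[:,1],.012))
p=C(370,285,6,[(250,488),(50,143),(335,43),(553,375)]); p=p[[0,3,2,1]]; q=onz(s,p[:,0],p[:,1],.012); rep("nest si",q)
e=q[2]-q[1]; print(np.degrees(np.arctan2(e[1],e[0])))
# hook in side
p=C(290,270,5,[(168,250),(202,238),(288,470),(250,480)]); print("hook handle side",onz(s,p[:,0],p[:,1],.072))
# bystanders
P=dep(d)
for n,u,v in [("wash",137,325),("stain",310,358),("reag",368,338),("spec",419,296),("beaker",284,200)]: print(n,P[v,u], onz(d,u,v,.07))
E
```

```text
nest sc [[0.5659438781613836, -0.37924450413409266], [0.5718499044196682, -0.2201004493876161], [0.6887350198440776, -0.22391313750163092], [0.6840408530914357, -0.3834790563762855]] c [ 0.6276 -0.3017  0.012 ] L 0.1592536068894927 0.11694728213358467 yaw 87.87466042183226
nest si [[0.5624754166166688, -0.38164239083922696], [0.6810020865985965, -0.3877806013551178], [0.6898377167018618, -0.22747758073917312], [0.5693156250938911, -0.2227464726208246]] c [ 0.6257 -0.3049  0.012 ] L 0.11868550511895798 0.1605463384132996 yaw -2.964561922243824
86.84514625198464
hook handle side [[ 0.4305 -0.2385  0.072 ]
 [ 0.4458 -0.239   0.072 ]
 [ 0.4305 -0.3536  0.072 ]
 [ 0.4154 -0.3513  0.072 ]]
wash [ 0.5211 -0.4821  0.0905] [ 0.5101 -0.4851  0.07  ]
stain [ 0.7582 -0.186   0.0802] [ 0.7551 -0.1846  0.07  ]
reag [ 0.7806 -0.0597  0.087 ] [ 0.7758 -0.0553  0.07  ]
spec [0.745  0.0981 0.0644] [0.7468 0.0958 0.07  ]
beaker [ 0.3537 -0.0456  0.0502] [ 0.367  -0.0508  0.07  ]
```

```bash
cat > plan.py <<'E'
import numpy as np, sys
from scipy.spatial.transform import Rotation as Ro
from rig import manip
def down(yaw): # tool x at yaw deg, z down
    c,s=np.cos(np.radians(yaw)),np.sin(np.radians(yaw))
    return np.array([[c,s,0],[s,-c,0],[0,0,-1]]).T
def cur():
    st=manip.get_state(); q=st["ee_rot"]; return st,np.array(st["position"]),Ro.from_quat([q[1],q[2],q[3],q[0]])
def plan(pos,yaw,n):
    st,p,R=cur(); T=Ro.from_matrix(down(yaw))
    x=R.as_matrix()[:,0]
    print("clk %.2f"%st["clock"],"pos",p.round(4),"yaw %.2f"%np.degrees(np.arctan2(x[1],x[0])),"tilt",R.as_matrix()[:2,2].round(4),"F",st["contact_force"].round(1),"M",st["moment"].round(2),"w %.4f"%st["width"])
    if pos is None: return
    rv=(R.inv()*T).as_rotvec(); dp=np.array(pos)-p
    print("total dist %.4f ang %.2f"%(np.linalg.norm(dp),np.degrees(np.linalg.norm(rv))))
    for i in range(n):
        Ri=R*Ro.from_rotvec(rv*i/n); print((Ri.inv().apply(dp/n)).round(4),(rv/n).round(3))
if __name__=="__main__":
    a=[float(x) for x in sys.argv[1:]]
    plan(a[:3],a[3],int(a[4])) if a else plan(None,0,0)
E
python3 plan.py .430 -.281 .19 84.7 14
```

```text
clk 0.15 pos [ 0.1309 -0.5595  0.2306] yaw 13.17 tilt [-0.0001  0.0014] F [-0.8  1.6 -0.2] M [ 0.02  0.   -0.06] w 0.0857
total dist 0.4107 ang 71.53
[ 0.0253 -0.0145  0.0029] [-0.    -0.    -0.089]
[ 0.0265 -0.0122  0.0029] [-0.    -0.    -0.089]
[ 0.0275 -0.0098  0.0029] [-0.    -0.    -0.089]
[ 0.0283 -0.0073  0.0029] [-0.    -0.    -0.089]
[ 0.0288 -0.0047  0.0029] [-0.    -0.    -0.089]
[ 0.0291 -0.0022  0.0029] [-0.    -0.    -0.089]
[0.0292 0.0004 0.0029] [-0.    -0.    -0.089]
[0.029  0.003  0.0029] [-0.    -0.    -0.089]
[0.0286 0.0056 0.0029] [-0.    -0.    -0.089]
[0.028  0.0081 0.0029] [-0.    -0.    -0.089]
[0.0272 0.0106 0.0029] [-0.    -0.    -0.089]
[0.0261 0.013  0.0029] [-0.    -0.    -0.089]
[0.0249 0.0153 0.0029] [-0.    -0.    -0.089]
[0.0234 0.0174 0.0029] [-0.    -0.    -0.089]
```

apply_moves(moves=[0.085,0.025,-0.0145,0.003,0,0,-0.089,0.085,0.0265,-0.012,0.003,0,0,-0.089,0.085,0.0275,-0.01,0.003,0,0,-0.089,0.085,0.028,-0.007,0.003,0,0,-0.089,0.085,0.029,-0.005,0.003,0,0,-0.089,0.085,0.029,-0.002,0.003,0,0,-0.089,0.085,0.029,0,0.003,0,0,-0.089,0.085,0.029,0.003,0.003,0,0,-0.089], newtons=40)

```text
clock: 0.82
position: [0.3006, -0.397, 0.2025]
ee_rot: [-0.001, 0.886, 0.464, -0.001]
contact_force: [-0.4, 0.0, 0.2]
width: 0.0853
```

```bash
python3 plan.py .430 -.281 .19 84.7 8
```

```text
clk 0.82 pos [ 0.3006 -0.397   0.2025] yaw 55.24 tilt [-0.0034  0.0011] F [-0.4  0.   0.2] M [-0.04 -0.02 -0.06] w 0.0853
total dist 0.1742 ang 29.46
[0.0211 0.005  0.0015] [-0.     0.    -0.064]
[0.0208 0.0064 0.0015] [-0.     0.    -0.064]
[0.0203 0.0077 0.0015] [-0.     0.    -0.064]
[0.0198 0.009  0.0015] [-0.     0.    -0.064]
[0.0192 0.0102 0.0015] [-0.     0.    -0.064]
[0.0185 0.0114 0.0015] [-0.     0.    -0.064]
[0.0177 0.0126 0.0015] [-0.     0.    -0.064]
[0.0168 0.0137 0.0016] [-0.     0.    -0.064]
```

Tracking is good.

apply_moves(moves=[0.085,0.021,0.005,0.0015,0,0,-0.064,0.085,0.021,0.0065,0.0015,0,0,-0.064,0.085,0.02,0.0075,0.0015,0,0,-0.064,0.085,0.02,0.009,0.0015,0,0,-0.064,0.085,0.019,0.01,0.0015,0,0,-0.064,0.085,0.0185,0.0115,0.0015,0,0,-0.064,0.085,0.0175,0.0125,0.0015,0,0,-0.064,0.085,0.017,0.0135,0.0015,0,0,-0.064])

```text
clock: 1.48
position: [0.4332, -0.2688, 0.1876]
ee_rot: [-0.004, 0.73, 0.684, -0.0]
contact_force: [0.3, -1.0, 0.7]
width: 0.0851
```

```bash
python3 - <<'E'
from h import *
from rig import imaging
d=imaging.get_image("wrist"); np.savez("b_wrist.npz",**d); cv2.imwrite("pics/b_wrist.png",d["image"][:,:,::-1])
E
python3 plan.py
```

```text
clk 1.53 pos [ 0.4358 -0.2658  0.1873] yaw 86.48 tilt [-0.0032  0.0093] F [1.9 2.2 0.8] M [ 0.09 -0.11  0.02] w 0.0850
```

View pics/b_wrist.png

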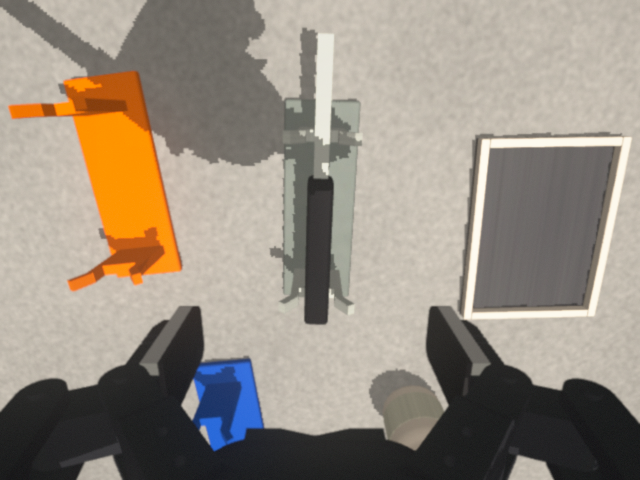

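The wrist view shows the hook handle from (320,178) to (316,323) and the bar tip at (326,34). The nest is at right, and the wash jar just shows at the bottom.

```bash
python3 - <<'E'
from h import *
np.set_printoptions(precision=4,suppress=True)
d=ld("b_wrist.npz")
p=np.array([[308,178],[332,178],[305,322],[327,322]],float); Q=onz(d,p[:,0],p[:,1],.072); print(Q,np.linalg.norm(Q[0]-Q[2]),np.linalg.norm(Q[0]-Q[1]))
f=Q[:2].mean(0);r=Q[2:].mean(0);e=(f-r)/np.linalg.norm(f-r);print("yaw",np.degrees(np.arctan2(e[1],e[0])),"orig",(f+r)/2+.01*e)
b=onz(d,326.,34.,.065); print("bar end",b)
q=b-r; print(np.degrees(np.arctan2(q[1],q[0])))
p=np.array([[483,137],[630,136],[592,317],[463,318]],float);Q=onz(d,p[:,0],p[:,1],.012);print("nest",Q,Q.mean(0))
P=dep(d); print(P[250,318],P[230,545],P[100,326])
E
python3 plan.py .436 -.28 .12 84.9 8
```

```text
[[ 0.4296 -0.2326  0.072 ]
 [ 0.4456 -0.2337  0.072 ]
 [ 0.4197 -0.3407  0.072 ]
 [ 0.4362 -0.3418  0.072 ]] 0.10855805412180236 0.016023556210824904
yaw 84.89290751735818 orig [ 0.4337 -0.2772  0.072 ]
bar end [ 0.4469 -0.1449  0.065 ]
84.50472227208816
nest [[ 0.5695 -0.2182  0.012 ]
 [ 0.689  -0.2243  0.012 ]
 [ 0.682  -0.3878  0.012 ]
 [ 0.5612 -0.3805  0.012 ]] [ 0.6254 -0.3027  0.012 ]
[ 0.4331 -0.2835  0.0735] [ 0.6319 -0.302   0.0052] [ 0.4446 -0.1839  0.0665]
clk 1.53 pos [ 0.4358 -0.2658  0.1873] yaw 86.48 tilt [-0.0032  0.0093] F [1.9 2.2 0.8] M [ 0.09 -0.11  0.02] w 0.0850
total dist 0.0687 ang 1.68
[-0.0018  0.0002  0.0084] [-0.    -0.001  0.003]
[-0.0018  0.0002  0.0084] [-0.    -0.001  0.003]
[-0.0018  0.0002  0.0084] [-0.    -0.001  0.003]
[-0.0018  0.0002  0.0084] [-0.    -0.001  0.003]
[-0.0018  0.0002  0.0084] [-0.    -0.001  0.003]
[-0.0018  0.0002  0.0084] [-0.    -0.001  0.003]
[-0.0018  0.0002  0.0084] [-0.    -0.001  0.003]
[-0.0018  0.0002  0.0084] [-0.    -0.001  0.003]
```

```bash
python3 plan.py .434 -.2775 .075 84.8 7|head -3
```

```text
clk 1.53 pos [ 0.4358 -0.2658  0.1873] yaw 86.48 tilt [-0.0032  0.0093] F [1.9 2.2 0.8] M [ 0.09 -0.11  0.02] w 0.0850
total dist 0.1129 ang 1.78
[-0.0018 -0.0001  0.016 ] [-0.001 -0.001  0.004]
```

apply_moves(moves=[0.085,-0.002,0,0.01,-0.002,-0.002,0.006,0.085,-0.002,0,0.017,-0.002,-0.002,0.006,0.085,-0.002,0,0.017,-0.002,-0.001,0.006,0.085,-0.002,0,0.017,-0.002,-0.001,0.006,0.085,-0.002,0,0.017,0,0,0.006,0.085,-0.001,0,0.017,0,0,0,0.085,0,0,0.01,0,0,0,0.085,0,0,0,0,0,0])

```text
clock: 2.2
position: [0.4372, -0.2743, 0.0778]
ee_rot: [0.001, 0.737, 0.675, 0.003]
contact_force: [-0.1, 0.1, -0.5]
width: 0.0849
```

```bash
python3 plan.py .434 -.2775 .042 84.8 4
```

```text
clk 2.20 pos [ 0.4372 -0.2743  0.0778] yaw 84.97 tilt [0.0059 0.0023] F [-0.1  0.1 -0.5] M [-0.09 -0.   -0.03] w 0.0849
total dist 0.0360 ang 0.40
[-0.0009 -0.0008  0.0089] [ 0.001 -0.001  0.001]
[-0.0009 -0.0008  0.0089] [ 0.001 -0.001  0.001]
[-0.0009 -0.0008  0.0089] [ 0.001 -0.001  0.001]
[-0.0009 -0.0007  0.0089] [ 0.001 -0.001  0.001]
```

apply_moves(moves=[0.085,-0.001,-0.001,0.009,0.001,-0.001,0.001,0.085,-0.001,-0.001,0.009,0.001,-0.001,0.001,0.085,-0.001,-0.001,0.009,0.001,-0.001,0,0.085,-0.001,-0.001,0.008,0.001,-0.001,0,0.085,0,0,0,0,0,0,0.04,0,0,0,0,0,0,0.025,0,0,0,0,0,0,0.025,0,0,0,0,0,0])

```text
clock: 2.87
position: [0.4331, -0.2792, 0.0404]
ee_rot: [0.002, 0.739, 0.674, -0.0]
contact_force: [0.0, -0.1, -0.3]
width: 0.0512
```

```bash
python3 - <<'E'
from h import *
from rig import imaging
d=imaging.get_image("wrist"); np.savez("b_wrist.npz",**d); cv2.imwrite("pics/b2_wrist.png",d["image"][:,:,::-1])
E
python3 plan.py .434 -.2775 .042 84.8 1
```

```text
clk 2.92 pos [ 0.4332 -0.2793  0.0406] yaw 84.79 tilt [ 0.0026 -0.0031] F [-0.3 -1.1 -0.1] M [-0.03 -0.01  0.04] w 0.0434
total dist 0.0024 ang 0.23
[ 0.0019  0.0006 -0.0014] [ 0.003  0.003 -0.   ]
```

View pics/b2_wrist.png

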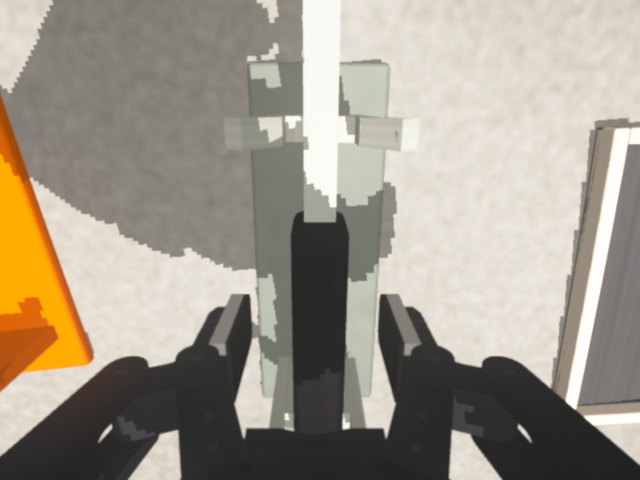

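The hook is centred between the fingers (handle at columns 292–348). Closing now.

apply_moves(moves=[0.01,0,0,0,0,0,0,0.01,0,0,0,0,0,0,0.01,0,0,0,0,0,0,0.01,0,0,0,0,0,0,0.01,0,0,0,0,0,0,0.01,0,0,0,0,0,0,0.01,0,0,0,0,0,0,0.01,0,0,0,0,0,0], newtons=80)

```text
clock: 3.58
position: [0.4337, -0.2794, 0.0415]
ee_rot: [0.003, 0.738, 0.674, 0.0]
contact_force: [0.1, 0.5, 0.4]
width: 0.0165
```

```bash
python3 plan.py .434 -.2775 .042 84.8 1
```

```text
clk 3.58 pos [ 0.4337 -0.2794  0.0415] yaw 84.81 tilt [ 0.0041 -0.0044] F [0.1 0.5 0.4] M [-0.01 -0.02  0.03] w 0.0165
total dist 0.0020 ang 0.34
[ 0.0019  0.0001 -0.0005] [0.004 0.004 0.   ]
```

apply_moves(moves=[0.01,0,0,-0.008,0,0,0,0.01,0,0,-0.014,0,0,0,0.01,0,0,-0.018,0,0,0,0.01,0,0,-0.018,0,0,0,0.01,0,0,-0.018,0,0,0,0.01,0,0,-0.018,0,0,0,0.01,0,0,-0.012,0,0,0,0.01,0,0,0,0,0,0])

```text
clock: 4.25
position: [0.432, -0.2779, 0.1539]
ee_rot: [0.001, 0.738, 0.674, -0.0]
contact_force: [0.3, -0.7, -0.9]
width: 0.0169
```

```bash
python3 plan.py .560 .026 .15 98.9 16; python3 - <<'E'
from h import *
from rig import imaging
d=imaging.get_image("wrist"); np.savez("c_wrist.npz",**d); cv2.imwrite("pics/c_wrist.png",d["image"][:,:,::-1])
E
```

```text
clk 4.25 pos [ 0.432  -0.2779  0.1539] yaw 84.81 tilt [ 0.0009 -0.0017] F [ 0.3 -0.7 -0.9] M [-0.05  0.03 -0.01] w 0.0169
total dist 0.3298 ang 14.09
[0.0196 0.0063 0.0002] [ 0.     0.    -0.015]
[0.0195 0.0066 0.0002] [ 0.     0.    -0.015]
[0.0194 0.0069 0.0002] [ 0.     0.    -0.015]
[0.0193 0.0071 0.0002] [ 0.     0.    -0.015]
[0.0192 0.0074 0.0002] [ 0.     0.    -0.015]
[0.0191 0.0077 0.0002] [ 0.     0.    -0.015]
[0.019  0.008  0.0002] [ 0.     0.    -0.015]
[0.0189 0.0083 0.0002] [ 0.     0.    -0.015]
[0.0187 0.0086 0.0002] [ 0.     0.    -0.015]
[0.0186 0.0089 0.0002] [ 0.     0.    -0.015]
[0.0185 0.0092 0.0002] [ 0.     0.    -0.015]
[0.0183 0.0095 0.0002] [ 0.     0.    -0.015]
[0.0182 0.0097 0.0002] [ 0.     0.    -0.015]
[0.018  0.01   0.0002] [ 0.     0.    -0.015]
[0.0179 0.0103 0.0002] [ 0.     0.    -0.015]
[0.0177 0.0106 0.0002] [ 0.     0.    -0.015]
```

View pics/c_wrist.png

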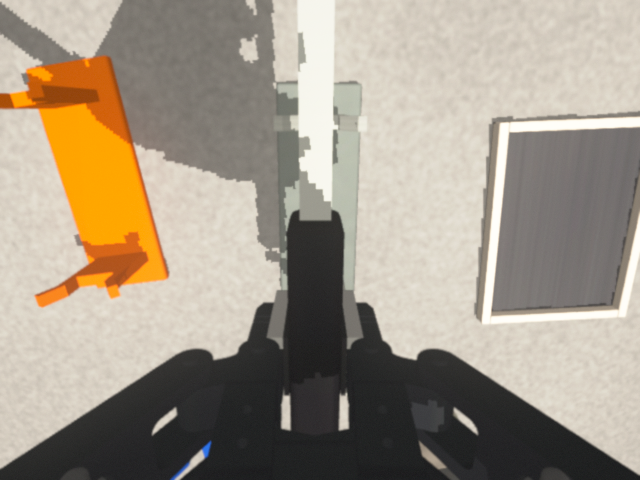

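The hook is lifted clear and straight in the jaws. Moving to the front of the hood.

apply_moves(moves=[0.01,0.012,0.004,0,0,0,-0.01,0.01,0.02,0.007,0,0,0,-0.015,0.01,0.0195,0.007,0,0,0,-0.015,0.01,0.0195,0.007,0,0,0,-0.015,0.01,0.0195,0.007,0,0,0,-0.015,0.01,0.0195,0.008,0,0,0,-0.015,0.01,0.019,0.008,0,0,0,-0.015,0.01,0.019,0.008,0,0,0,-0.015])

```text
clock: 4.97
position: [0.4905, -0.1211, 0.1449]
ee_rot: [-0.008, 0.698, 0.716, -0.002]
contact_force: [-1.0, -0.7, -0.2]
width: 0.0169
```

apply_moves(moves=[0.01,0.019,0.009,0,0,0,-0.015,0.01,0.0185,0.009,0,0,0,-0.015,0.01,0.0185,0.009,0,0,0,-0.015,0.01,0.018,0.009,0,0,0,-0.015,0.01,0.018,0.01,0,0,0,-0.015,0.01,0.018,0.01,0,0,0,-0.015,0.01,0.018,0.01,0,0,0,-0.015,0.01,0.012,0.007,0,0,0,-0.015])

```text
clock: 5.63
position: [0.5459, 0.0434, 0.1341]
ee_rot: [-0.019, 0.649, 0.76, -0.005]
contact_force: [-0.0, -0.3, -1.4]
width: 0.017
```

```bash
python3 plan.py .560 .026 .075 98.9 7; python3 - <<'E'
from h import *
from rig import imaging
for n in ("scene","side","wrist"):
    d=imaging.get_image(n); np.savez(f"d_{n}.npz",**d); cv2.imwrite(f"pics/d_{n}.png",d["image"][:,:,::-1])
E
```

```text
clk 5.63 pos [0.5459 0.0434 0.1341] yaw 98.96 tilt [-0.036   0.0173] F [-0.  -0.3 -1.4] M [-0.02 -0.02 -0.02] w 0.0170
total dist 0.0632 ang 2.29
[-0.003   0.0019  0.0083] [-0.005 -0.003  0.   ]
[-0.0029  0.0018  0.0083] [-0.005 -0.003  0.   ]
[-0.0029  0.0018  0.0084] [-0.005 -0.003  0.   ]
[-0.0029  0.0018  0.0084] [-0.005 -0.003  0.   ]
[-0.0028  0.0017  0.0084] [-0.005 -0.003  0.   ]
[-0.0028  0.0017  0.0084] [-0.005 -0.003  0.   ]
[-0.0028  0.0016  0.0084] [-0.005 -0.003  0.   ]
```

View pics/d_wrist.png

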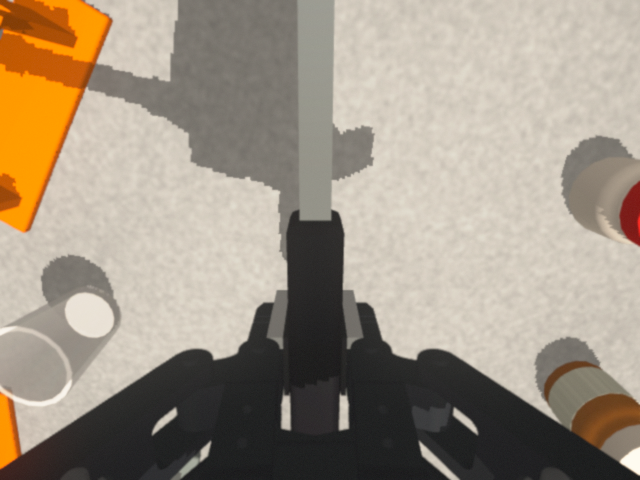

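View pics/d_side.png

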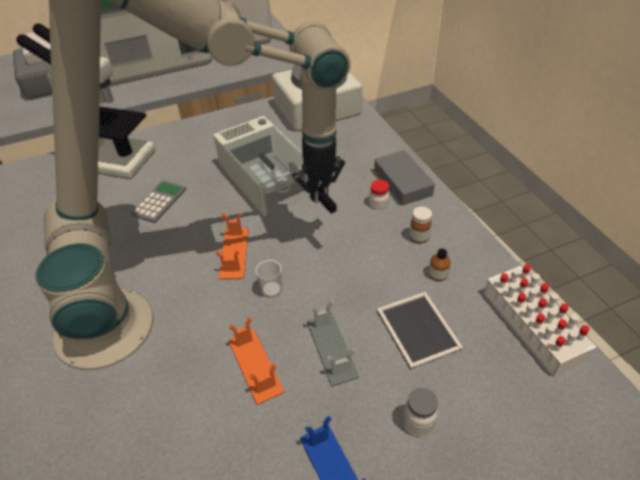

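View pics/d_scene.png

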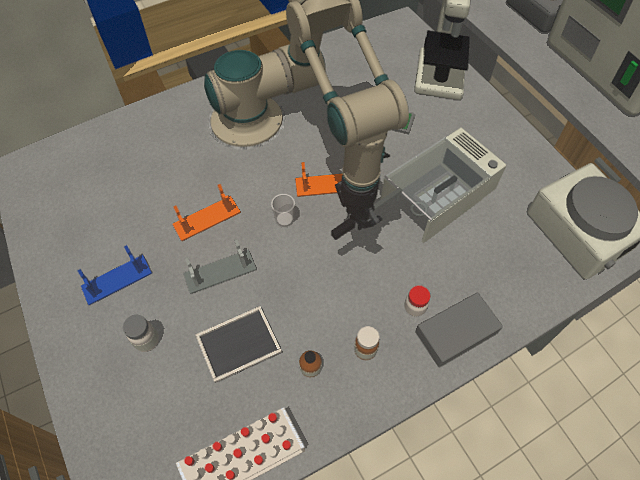

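Both views show the hook in front of the hood. The tool has drifted slightly in tilt and sideways. I'll level, back off and descend.

apply_moves(moves=[0.01,-0.004,0.0025,0.004,-0.008,-0.006,0,0.01,-0.004,0.0025,0.01,-0.007,-0.006,0,0.01,-0.004,0.0025,0.012,-0.006,-0.005,0,0.01,-0.004,0.0025,0.012,-0.006,-0.004,0,0.01,-0.002,0.002,0.012,-0.005,-0.003,0,0.01,-0.002,0.002,0.01,-0.004,0,0,0.01,0,0,0.006,0,0,0,0.01,0,0,0,0,0,0])

```text
clock: 6.45
position: [0.5571, 0.0183, 0.0608]
ee_rot: [0.002, 0.652, 0.759, -0.003]
contact_force: [-0.4, 1.0, -1.5]
width: 0.0167
```

```bash
python3 plan.py .560 .026 .056 98.9 4
```

```text
clk 6.45 pos [0.5571 0.0183 0.0608] yaw 98.68 tilt [-0.001  -0.0065] F [-0.4  1.  -1.5] M [-0.04  0.02 -0.02] w 0.0167
total dist 0.0095 ang 0.44
[0.0018 0.001  0.0012] [-0.     0.002 -0.001]
[0.0018 0.001  0.0012] [-0.     0.002 -0.001]
[0.0018 0.001  0.0012] [-0.     0.002 -0.001]
[0.0018 0.001  0.0012] [-0.     0.002 -0.001]
```

apply_moves(moves=[0.01,0.006,0.001,0.001,0,0.002,-0.001,0.01,0.01,0.001,0.001,0,0.002,-0.001,0.01,0.01,0.001,0.001,0,0.001,-0.001,0.01,0.01,0.001,0,0,0.001,0,0.01,0.01,0,0,0,0,0,0.01,0.01,0,0,0,0,0,0.01,0.006,0,0,0,0,0,0.01,0,0,0,0,0,0])

```text
clock: 7.12
position: [0.5513, 0.0874, 0.0593]
ee_rot: [-0.0, 0.651, 0.759, 0.001]
contact_force: [-0.2, 0.3, -1.5]
width: 0.0171
```

```bash
python3 plan.py .545 .125 .056 98.9 4; python3 - <<'E'
from h import *
from rig import imaging
for n in ("scene","side"):
    d=imaging.get_image(n); np.savez(f"e_{n}.npz",**d)
    crop(d,*((370,140,130,110) if n=="scene" else (230,130,110,95)),6,f"pics/e_{n}.png")
E
```

```text
clk 7.12 pos [0.5513 0.0874 0.0593] yaw 98.82 tilt [0.0009 0.0011] F [-0.2  0.3 -1.5] M [-0.04  0.01 -0.02] w 0.0171
total dist 0.0383 ang 0.11
[ 0.0095 -0.0001  0.0008] [ 0. -0. -0.]
[ 0.0095 -0.0001  0.0008] [ 0. -0. -0.]
[ 0.0095 -0.0001  0.0008] [ 0. -0. -0.]
[ 0.0095 -0.0001  0.0008] [ 0. -0. -0.]
```

View pics/e_scene.png

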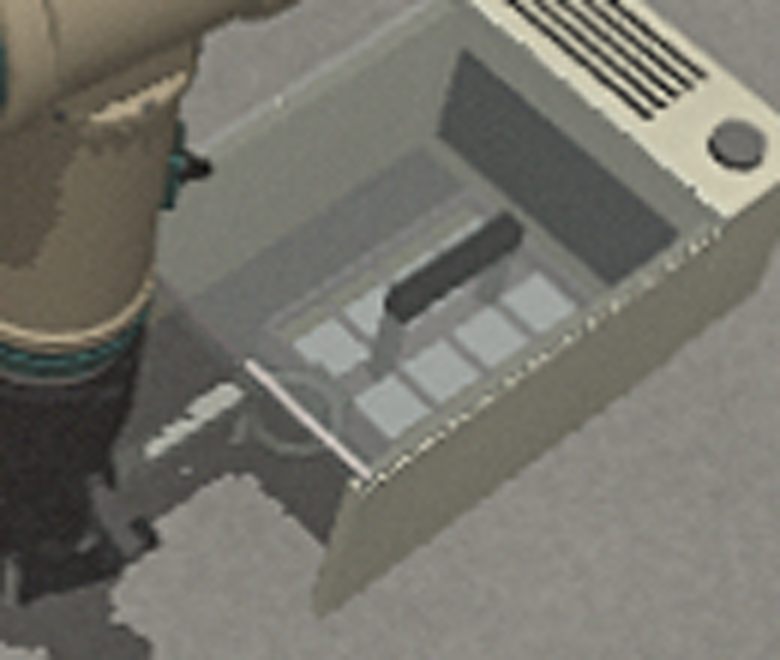

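View pics/e_side.png

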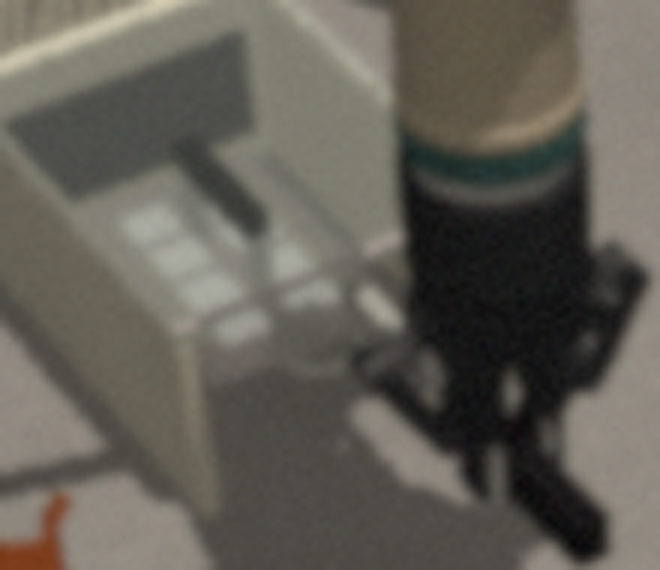

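```bash
cat > ov.py <<'E'
from h import *
from plan import cur
def overlay(tag,name,x0,y0,w,h,k,eye,tyaw,off=0.002,out=None):
    d=ld(f"{tag}_{name}.npz"); st,p,R=cur(); M=R.as_matrix()
    hx,hz=M[:,0],-M[:,2]; hy=np.cross(hz,hx); o=p-hz*0+M[:,2]*(-.0187)+hx*off
    H=lambda x,y,z:o+x*hx+y*hy+z*hz
    im=cv2.resize(d["image"][y0:y0+h,x0:x0+w,::-1],None,fx=k,fy=k,interpolation=cv2.INTER_CUBIC)
    def pl(P,col,closed=False):
        q=proj(d,np.array(P)); q=(q-[x0,y0]+.5)*k-.5
        cv2.polylines(im,[np.round(q*8).astype(np.int32)],closed,col,1,cv2.LINE_AA,3)
    pl([H(45,5,5),H(135,5,5),H(135,-5,5),H(45,-5,5)] if 0 else [H(.045,.005,.005),H(.135,.005,.005),H(.135,-.005,.005),H(.045,-.005,.005)],(0,0,255))
    for s in(-.0045,.0045): pl([H(.13,s,-.005),H(.13,s,-.037)],(0,0,255))
    a=np.linspace(0,6.283,40)
    for r in(.0155,.023): pl([[eye[0]+r*np.cos(t),eye[1]+r*np.sin(t),.022] for t in a],(0,255,0))
    e=np.array([np.cos(tyaw),np.sin(tyaw)]);n=np.array([-e[1],e[0]]); E=np.array(eye[:2])
    pl([np.r_[E+(.089+x)*e+y*n,.062] for x,y in((-.037,-.007),(.037,-.007),(.037,.007),(-.037,.007))],(0,255,0),True)
    pl([np.r_[E+(.089+x)*e+y*n,.018] for x,y in((-.065,-.045),(.065,-.045),(.065,.045),(-.065,.045))],(255,255,0),True)
    cv2.imwrite(out,im); print("prong",H(.13,0,0),"tip z",H(.13,0,-.037)[2])
E
python3 - <<'E'
from ov import *
overlay("e","scene",370,140,130,110,6,(.5246,.2543),np.radians(99),out="pics/o_scene.png")
overlay("e","side",230,130,110,95,6,(.5246,.2543),np.radians(99),out="pics/o_side.png")
E
```

```text
prong [0.53137829 0.21660671 0.07799978] tip z 0.04099980695496374
prong [0.53137829 0.21660671 0.07799978] tip z 0.04099980695496374
```

View pics/o_scene.png

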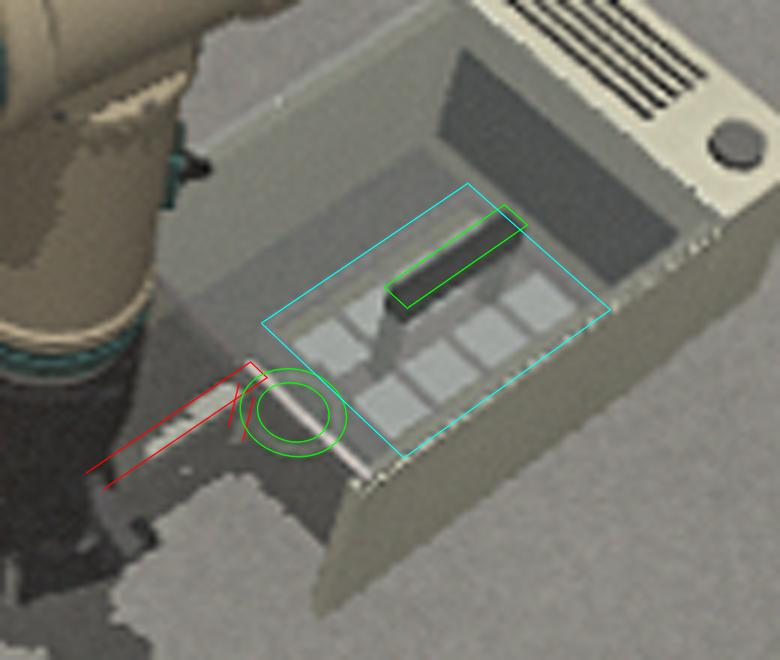

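View pics/o_side.png

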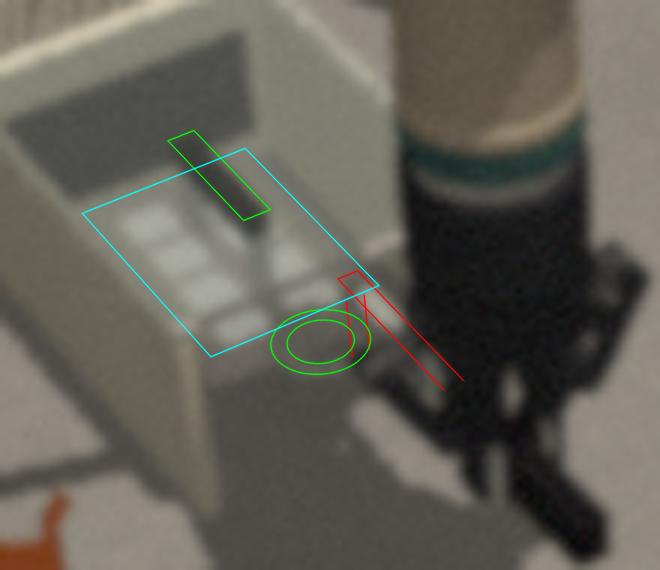

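In the scene crop, the overlay and the real prong (~(238,430)) agree. The eye (~(293,412)) and tray outline agree to ~3 mm. Moving 37 mm forward under the roof.

apply_moves(moves=[0.01,0.004,0,0.001,0,0,0,0.01,0.007,0,0.001,0,0,0,0.01,0.008,0,0.001,0,0,0,0.01,0.008,0,0,0,0,0,0.01,0.006,0,0,0,0,0,0.01,0.003,0,0,0,0,0,0.01,0,0,0,0,0,0,0.01,0,0,0,0,0,0])

```text
clock: 7.88
position: [0.5457, 0.1245, 0.0558]
ee_rot: [0.0, 0.651, 0.759, 0.0]
contact_force: [-0.5, -0.2, -0.4]
width: 0.0167
```

```bash
python3 plan.py; python3 - <<'E'
from ov import *
from rig import imaging
for n in ("scene","side"):
    d=imaging.get_image(n); np.savez(f"e_{n}.npz",**d)
crop(ld("e_scene.npz"),395,180,60,55,10,"pics/f_scene.png")
crop(ld("e_side.npz"),260,160,50,45,12,"pics/f_side.png")
overlay("e","scene",395,180,60,55,10,(.5246,.2543),np.radians(99),out="pics/o_scene.png")
overlay("e","side",260,160,50,45,12,(.5246,.2543),np.radians(99),out="pics/o_side.png")
a=np.hstack([cv2.imread("pics/f_scene.png"),cv2.imread("pics/o_scene.png")]);cv2.imwrite("pics/g_scene.png",cv2.resize(a,(800,367)))
a=np.hstack([cv2.imread("pics/f_side.png"),cv2.imread("pics/o_side.png")]);cv2.imwrite("pics/g_side.png",cv2.resize(a,(800,360)))
E
```

```text
clk 7.88 pos [0.5457 0.1245 0.0558] yaw 98.72 tilt [ 0.0009 -0.0002] F [-0.5 -0.2 -0.4] M [-0.02  0.02 -0.02] w 0.0167
prong [0.52576884 0.25473435 0.07443874] tip z 0.037438757111409864
prong [0.52576884 0.25473435 0.07443874] tip z 0.037438757111409864
```

View pics/g_scene.png

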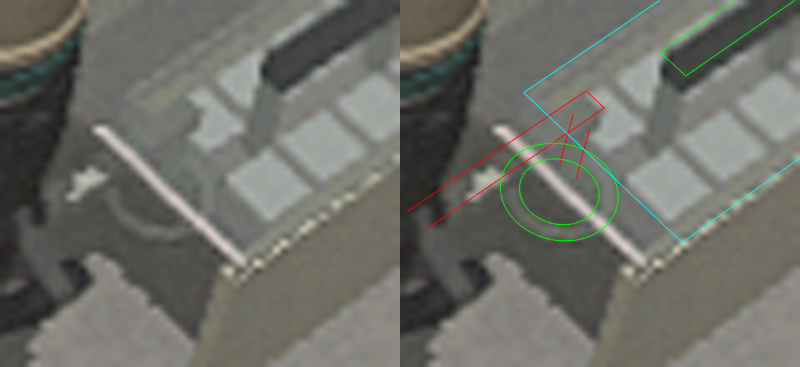

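View pics/g_side.png

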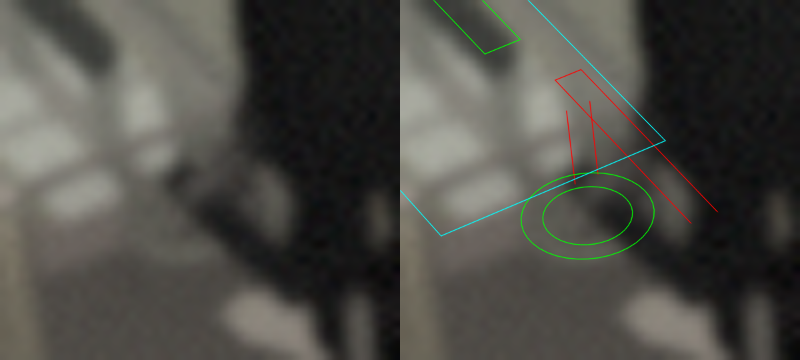

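The prong is at (0.526, 0.255) and the eye at (0.5246, 0.2543), well within the ±11 mm clearance. Lowering.

apply_moves(moves=[0.01,0,0,0.003,0,0,0,0.01,0,0,0.004,0,0,0,0.01,0,0,0.005,0,0,0,0.01,0,0,0.005,0,0,0,0.01,0,0,0.004,0,0,0,0.01,0,0,0.003,0,0,0,0.01,0,0,0.002,0,0,0,0.01,0,0,0,0,0,0])

```text
clock: 8.65
position: [0.5456, 0.1227, 0.0263]
ee_rot: [0.0, 0.652, 0.758, -0.0]
contact_force: [0.3, 0.8, -2.2]
width: 0.0168
```

```bash
python3 plan.py; python3 - <<'E'
from ov import *
from rig import imaging
for n in ("scene","side"):
    d=imaging.get_image(n); np.savez(f"e_{n}.npz",**d)
crop(ld("e_scene.npz"),395,180,60,55,10,"pics/f_scene.png")
overlay("e","scene",395,180,60,55,10,(.5246,.2543),np.radians(99),out="pics/o_scene.png")
a=np.hstack([cv2.imread("pics/f_scene.png"),cv2.imread("pics/o_scene.png")]);cv2.imwrite("pics/g2_scene.png",cv2.resize(a,(800,367)))
E
```

```text
clk 8.65 pos [0.5456 0.1227 0.0263] yaw 98.58 tilt [-0.0002 -0.0007] F [ 0.3  0.8 -2.2] M [0.02 0.   0.03] w 0.0168
prong [0.5261969  0.2533605  0.04539221] tip z 0.008392223260051533
```

View pics/g2_scene.png

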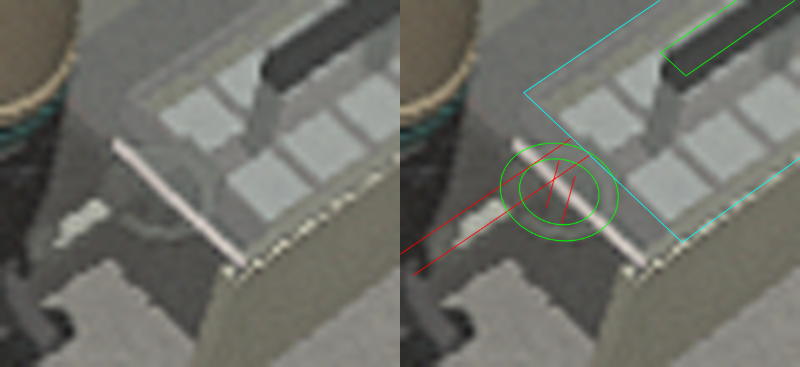

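The prong is seated in the ring (tip at 8 mm, no contact force). Start dragging.

apply_moves(moves=[0.01,-0.003,0,0,0,0,0,0.01,-0.006,0,0,0,0,0,0.01,-0.008,0,0,0,0,0,0.01,-0.01,0,0,0,0,0,0.01,-0.01,0,0,0,0,0,0.01,-0.01,0,0,0,0,0,0.01,-0.01,0,0,0,0,0,0.01,-0.01,0,0,0,0,0])

```text
clock: 9.42
position: [0.5568, 0.052, 0.0276]
ee_rot: [0.0, 0.652, 0.758, 0.001]
contact_force: [0.1, 0.6, -2.2]
width: 0.0167
```

```bash
python3 plan.py .5806 -.108 .0265 98.9 15 | head -4
```

```text
clk 9.42 pos [0.5568 0.052  0.0276] yaw 98.66 tilt [0.0016 0.0009] F [ 0.1  0.6 -2.2] M [ 0.17  0.02 -0.01] w 0.0167
total dist 0.1618 ang 0.26
[-0.0108 -0.      0.0001] [ 0. -0. -0.]
[-0.0108 -0.      0.0001] [ 0. -0. -0.]
```

apply_moves(moves=[0.01,-0.01,0,0,0,0,0,0.01,-0.01,0,0,0,0,0,0.01,-0.01,0,0,0,0,0,0.01,-0.01,0,0,0,0,0,0.01,-0.01,0,0,0,0,0,0.01,-0.01,0,0,0,0,0,0.01,-0.01,0,0,0,0,0,0.01,-0.01,0,0,0,0,0])

```text
clock: 10.08
position: [0.5695, -0.0369, 0.0275]
ee_rot: [-0.0, 0.653, 0.758, 0.001]
contact_force: [-0.3, 1.7, -1.9]
width: 0.0168
```

```bash
python3 plan.py .5806 -.108 .0265 98.9 8 | head -4;  python3 - <<'E'
from h import *
from rig import imaging
d=imaging.get_image("scene"); crop(d,320,120,200,150,4,"pics/h_scene.png")
E
```

```text
clk 10.08 pos [ 0.5695 -0.0369  0.0275] yaw 98.54 tilt [0.0008 0.0013] F [-0.3  1.7 -1.9] M [0.29 0.06 0.01] w 0.0168
total dist 0.0720 ang 0.37
[-0.009   0.0001  0.0001] [ 0.    -0.    -0.001]
[-0.009   0.      0.0001] [ 0.    -0.    -0.001]
```

View pics/h_scene.png

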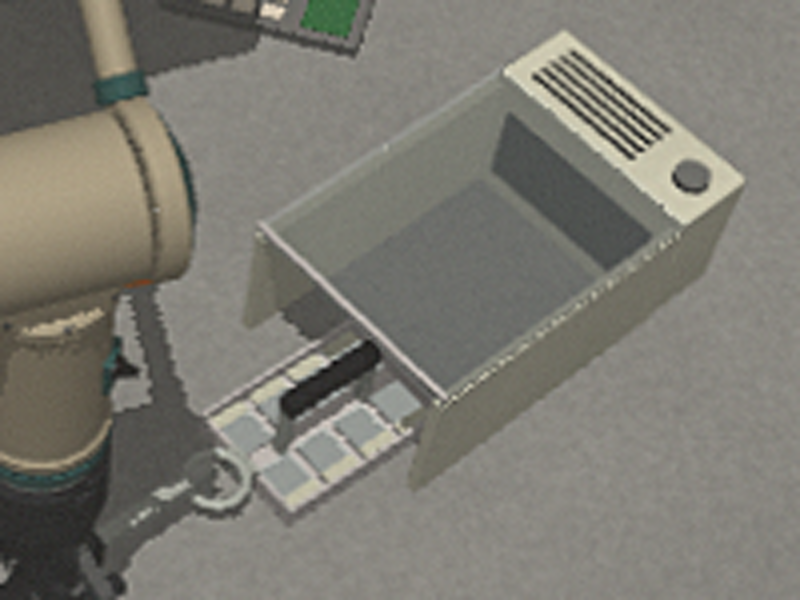

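The tray is following, with its rear still just under the lip at ~(400,350). About 90 mm more.

apply_moves(moves=[0.01,-0.012,0,0,0,0,-0.001,0.01,-0.013,0,0,0,0,-0.001,0.01,-0.013,0,0,0,0,-0.001,0.01,-0.013,0,0,0,0,0.01,-0.012,0,0,0,0,0,0.01,-0.009,0,0,0,0,0,0.01,-0.006,0,0,0,0,0,0.01,-0.003,0,0,0,0,0,0])

```text
out of range
```

A row was malformed and the call was refused. Rewriting it.

apply_moves(moves=[0.01,-0.01,0,0,0,0,0,0.01,-0.012,0,0,0,0,0,0.01,-0.012,0,0,0,0,0,0.01,-0.012,0,0,0,0,0,0.01,-0.012,0,0,0,0,0,0.01,-0.01,0,0,0,0,0,0.01,-0.006,0,0,0,0,0,0.01,-0.003,0,0,0,0,0])

```text
clock: 10.8
position: [0.5825, -0.1235, 0.0275]
ee_rot: [0.0, 0.653, 0.757, 0.001]
contact_force: [-0.9, 2.1, -1.3]
width: 0.0169
```

```bash
python3 plan.py;  python3 - <<'E'
from h import *
from rig import imaging
np.set_printoptions(precision=4,suppress=True)
for n in("scene","side"):
    d=imaging.get_image(n); np.savez(f"i_{n}.npz",**d); crop(d,*((300,130,200,150) if n=="scene" else (210,110,200,150)),4,f"pics/i_{n}.png")
E
```

```text
clk 10.80 pos [ 0.5825 -0.1235  0.0275] yaw 98.46 tilt [0.0012 0.0003] F [-0.9  2.1 -1.3] M [ 0.35  0.02 -0.02] w 0.0169
```

View pics/i_scene.png

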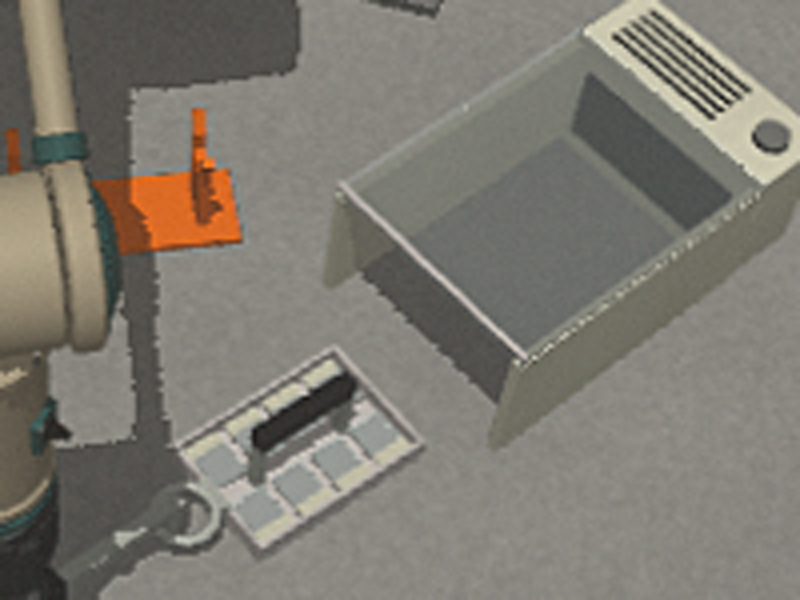

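View pics/i_side.png

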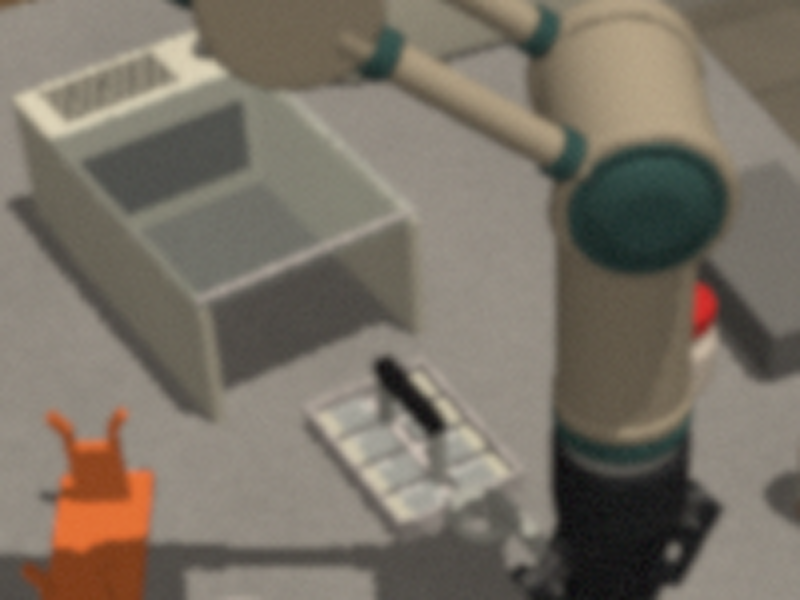

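```bash
python3 - <<'E'
from h import *
np.set_printoptions(precision=4,suppress=True)
d=ld("i_scene.npz"); s=ld("i_side.npz")
C=lambda x0,y0,k,pts: np.array([[x0+(a+.5)/k-.5,y0+(b+.5)/k-.5] for a,b in pts])
def rep(n,Q):
    c=Q.mean(0);e=(Q[0]+Q[1]-Q[2]-Q[3]);print(n,Q[:,:2].tolist(),c,np.linalg.norm(Q[0]-Q[1]),np.linalg.norm(Q[1]-Q[2]),"yaw",np.degrees(np.arctan2(e[1],e[0])))
    u=e/np.linalg.norm(e); print(" rear",c+.065*u)
p=C(300,130,4,[(336,348),(424,443),(262,548),(177,447)]); rep("sc",onz(d,p[:,0],p[:,1],.018))
p=C(210,110,4,[(305,411),(420,360),(522,468),(405,525)]); rep("si",onz(s,p[:,0],p[:,1],.018))
p=C(300,130,4,[(350,376),(257,436)]);Q=onz(d,p[:,0],p[:,1],.062);print("h",Q,Q.mean(0))
p=C(210,110,4,[(385,365),(436,424)]);Q=onz(s,p[:,0],p[:,1],.062);print("h",Q,Q.mean(0))
print("lip",.524,.205)
E
```

```text
sc [[0.5013377561322699, 0.1628844490269883], [0.5878876362791597, 0.1731503498004477], [0.6024387927283775, 0.04627133708580605], [0.5162741144387617, 0.03681769124975881]] [0.552  0.1048 0.018 ] 0.0871565859366434 0.1277106887517713 yaw 96.64932420587262
 rear [0.5445 0.1693 0.018 ]
si [[0.4951713866714415, 0.15652575285388415], [0.583503660113975, 0.1698716335081052], [0.6014103650293753, 0.04557248743821807], [0.5138984892817879, 0.0312608866577746]] [0.5485 0.1008 0.018 ] 0.08933478080771914 0.1255823546308571 yaw 98.35087794199919
 rear [0.5391 0.1651 0.018 ]
h [[0.5455 0.1399 0.062 ]
 [0.5548 0.068  0.062 ]] [0.5502 0.104  0.062 ]
h [[0.5436 0.1287 0.062 ]
 [0.5511 0.0636 0.062 ]] [0.5473 0.0962 0.062 ]
lip 0.524 0.205
```

The tray's rear edge is ~38 mm past the lip. I'll ease forward 9 mm to free the prong, then lift straight up.

apply_moves(moves=[0.01,0.003,0,0,0,0,0,0.01,0.004,0,0,0,0,0,0.01,0.002,0,0,0,0,0,0.01,0,0,-0.003,0,0,0,0.01,0,0,-0.008,0,0,0,0.01,0,0,-0.01,0,0,0,0.01,0,0,-0.01,0,0,0,0.01,0,0,-0.01,0,0,0])

```text
clock: 11.57
position: [0.5795, -0.1113, 0.0704]
ee_rot: [-0.001, 0.651, 0.759, -0.001]
contact_force: [-0.4, -1.2, -1.8]
width: 0.0171
```

apply_moves(moves=[0.01,0,0,-0.014,0,0,0,0.01,0,0,-0.016,0,0,0,0.01,0,0,-0.018,0,0,0,0.01,0,0,-0.018,0,0,0,0.01,0,0,-0.014,0,0,0,0.01,0,0,-0.008,0,0,0,0.01,0,0,0,0,0,0,0.01,0,0,0,0,0,0])

```text
clock: 12.23
position: [0.5822, -0.1122, 0.1748]
ee_rot: [0.006, 0.651, 0.759, 0.002]
contact_force: [-0.5, -0.3, -2.0]
width: 0.0172
```

```bash
python3 plan.py .4337 -.2794 .155 84.8 12;  python3 - <<'E'
from h import *
from rig import imaging
d=imaging.get_image("side"); np.savez(f"j_side.npz",**d); crop(d,210,110,200,150,4,f"pics/j_side.png")
d=imaging.get_image("wrist"); np.savez(f"j_wrist.npz",**d); crop(d,0,0,640,480,1,f"pics/j_wrist.png")
E
```

```text
clk 12.23 pos [ 0.5822 -0.1122  0.1748] yaw 98.72 tilt [ 0.0122 -0.0053] F [-0.5 -0.3 -2. ] M [-0.01  0.03  0.05] w 0.0172
total dist 0.2245 ang 13.94
[-0.0119 -0.0144  0.0016] [0.001 0.    0.02 ]
[-0.0122 -0.0141  0.0016] [0.001 0.    0.02 ]
[-0.0125 -0.0139  0.0016] [0.001 0.    0.02 ]
[-0.0127 -0.0136  0.0016] [0.001 0.    0.02 ]
[-0.013  -0.0133  0.0016] [0.001 0.    0.02 ]
[-0.0133 -0.0131  0.0016] [0.001 0.    0.02 ]
[-0.0135 -0.0128  0.0016] [0.001 0.    0.02 ]
[-0.0138 -0.0125  0.0016] [0.001 0.    0.02 ]
[-0.014  -0.0122  0.0016] [0.001 0.    0.02 ]
[-0.0143 -0.012   0.0016] [0.001 0.    0.02 ]
[-0.0145 -0.0117  0.0016] [0.001 0.    0.02 ]
[-0.0148 -0.0114  0.0016] [0.001 0.    0.02 ]
```

View pics/j_side.png

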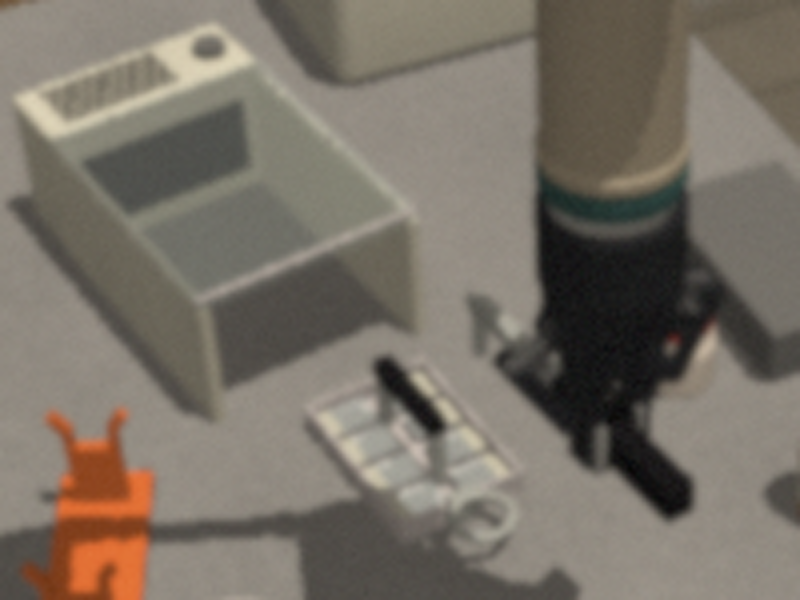

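View pics/j_wrist.png

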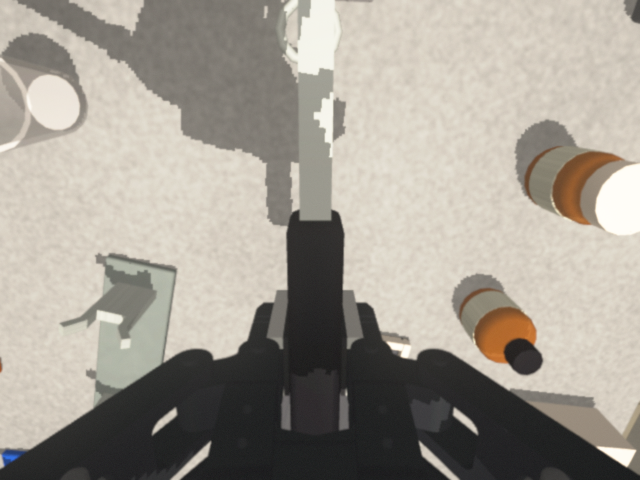

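The hook is clear of the ring and unshifted in the grip. Returning above the stand.

apply_moves(moves=[0.01,-0.009,-0.01,0,0,0,0.015,0.01,-0.012,-0.014,0,0.001,0,0.02,0.01,-0.012,-0.014,0,0.001,0,0.02,0.01,-0.0125,-0.014,0,0.001,0,0.02,0.01,-0.013,-0.0135,0,0.001,0,0.02,0.01,-0.013,-0.013,0,0.001,0,0.02,0.01,-0.0135,-0.013,0,0.001,0,0.02,0.01,-0.0135,-0.0125,0,0.001,0,0.02])

```text
clock: 13.0
position: [0.4752, -0.2216, 0.1642]
ee_rot: [-0.006, 0.71, 0.704, -0.005]
contact_force: [-0.2, 0.3, -1.5]
width: 0.0167
```

```bash
python3 plan.py .4337 -.2794 .145 84.8 6
```

```text
clk 13.00 pos [ 0.4752 -0.2216  0.1642] yaw 89.53 tilt [-0.0148  0.0016] F [-0.2  0.3 -1.5] M [ 0.01 -0.06  0.01] w 0.0167
total dist 0.0737 ang 4.81
[-0.0097 -0.0068  0.0033] [-0.002 -0.     0.014]
[-0.0098 -0.0067  0.0033] [-0.002 -0.     0.014]
[-0.0099 -0.0065  0.0033] [-0.002 -0.     0.014]
[-0.01   -0.0064  0.0032] [-0.002 -0.     0.014]
[-0.0101 -0.0063  0.0032] [-0.002 -0.     0.014]
[-0.0101 -0.0061  0.0032] [-0.002 -0.     0.014]
```

apply_moves(moves=[0.01,-0.009,-0.0068,0.003,-0.002,0,0.014,0.01,-0.01,-0.0065,0.003,-0.002,0,0.014,0.01,-0.01,-0.0065,0.003,-0.002,0,0.014,0.01,-0.01,-0.0065,0.003,-0.002,0,0.014,0.01,-0.009,-0.006,0.003,-0.002,0,0.014,0.01,-0.006,-0.004,0.003,-0.002,0,0.01,0.01,-0.001,-0.001,0,0,0,0,0.01,0,0,0,0,0,0])

```text
clock: 13.67
position: [0.4206, -0.28, 0.1384]
ee_rot: [-0.01, 0.743, 0.67, -0.004]
contact_force: [-0.5, -0.2, -1.2]
width: 0.0172
```

```bash
python3 plan.py .4337 -.2794 .1 84.8 6
```

```text
clk 13.67 pos [ 0.4206 -0.28    0.1384] yaw 84.08 tilt [-0.0193  0.0086] F [-0.5 -0.2 -1.2] M [-0. -0.  0.] w 0.0172
total dist 0.0406 ang 1.41
[0.0003 0.0023 0.0064] [-0.003 -0.001 -0.002]
[0.0003 0.0023 0.0064] [-0.003 -0.001 -0.002]
[0.0003 0.0023 0.0064] [-0.003 -0.001 -0.002]
[0.0003 0.0022 0.0064] [-0.003 -0.001 -0.002]
[0.0003 0.0022 0.0064] [-0.003 -0.001 -0.002]
[0.0003 0.0022 0.0064] [-0.003 -0.001 -0.002]
```

apply_moves(moves=[0.01,0,0.003,0.002,-0.004,-0.001,-0.003,0.01,0,0.003,0.002,-0.004,-0.001,-0.003,0.01,0,0.003,0.002,-0.004,-0.001,-0.003,0.01,0,0.002,0.002,-0.003,-0.001,-0.002,0.01,0,0.001,0,-0.001,0,0,0.01,0,0,0,0,0,0,0.01,0,0,0,0,0,0,0.01,0,0,0,0,0,0])

```text
clock: 14.33
position: [0.4358, -0.2793, 0.1295]
ee_rot: [-0.001, 0.737, 0.676, 0.001]
contact_force: [0.1, 0.2, -1.2]
width: 0.0168
```

```bash
python3 plan.py .4337 -.2794 .1 84.8 1
```

```text
clk 14.33 pos [ 0.4358 -0.2793  0.1295] yaw 84.99 tilt [-0.0007  0.0031] F [ 0.1  0.2 -1.2] M [-0.01 -0.   -0.  ] w 0.0168
total dist 0.0295 ang 0.26
[-0.0004 -0.0021  0.0295] [-0.001 -0.003  0.003]
```

apply_moves(moves=[0.01,0,-0.001,0.006,0,-0.001,0.001,0.01,0,-0.001,0.01,0,-0.001,0.001,0.01,0,0,0.01,0,-0.001,0.001,0.01,0,0,0.01,0,0,0,0.01,0,0,0.008,0,0,0,0.01,0,0,0.004,0,0,0,0.01,0,0,0,0,0,0,0.01,0,0,0,0,0,0])

```text
clock: 15.0
position: [0.4335, -0.2792, 0.0787]
ee_rot: [0.0, 0.738, 0.674, -0.0]
contact_force: [-1.4, 0.1, -1.2]
width: 0.0168
```

```bash
python3 plan.py .4337 -.2794 .043 84.8 5;python3 - <<'E'
from h import *
from rig import imaging
d=imaging.get_image("wrist"); crop(d,0,0,640,480,1,f"pics/k_wrist.png")
d=imaging.get_image("scene"); crop(d,165,225,120,85,6,f"pics/k_scene.png")
E
```

```text
clk 15.00 pos [ 0.4335 -0.2792  0.0787] yaw 84.80 tilt [-0.     -0.0013] F [-1.4  0.1 -1.2] M [-0.01 -0.04 -0.01] w 0.0168
total dist 0.0357 ang 0.08
[-0.      0.      0.0071] [ 0.  0. -0.]
[-0.      0.      0.0071] [ 0.  0. -0.]
[-0.      0.      0.0071] [ 0.  0. -0.]
[-0.      0.      0.0071] [ 0.  0. -0.]
[-0.      0.      0.0071] [ 0.  0. -0.]
```

View pics/k_wrist.png

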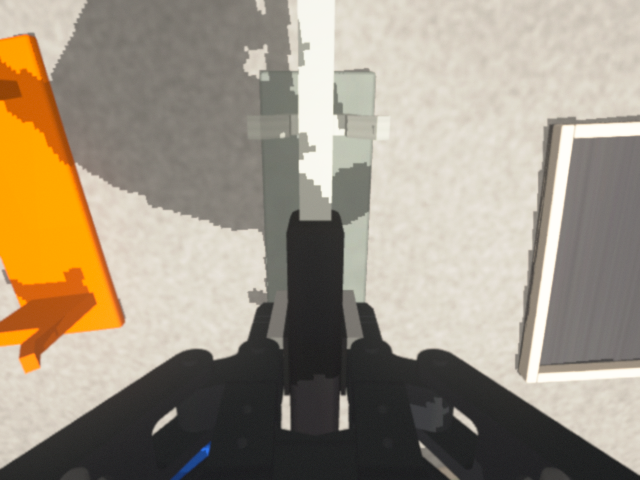

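Aligned: the bar is centred in the front fork at ~(317,127). Lowering into the seat.

apply_moves(moves=[0.01,0,0,0.005,0,0,0,0.01,0,0,0.007,0,0,0,0.01,0,0,0.007,0,0,0,0.01,0,0,0.007,0,0,0,0.01,0,0,0.005,0,0,0,0.01,0,0,0.003,0,0,0,0.01,0,0,0,0,0,0,0.01,0,0,0,0,0,0])

```text
clock: 15.77
position: [0.4345, -0.2801, 0.0423]
ee_rot: [0.002, 0.738, 0.674, -0.0]
contact_force: [-0.3, -0.2, -0.1]
width: 0.0168
```

```bash
python3 plan.py .4337 -.2794 .0415 84.8 1
```

```text
clk 15.77 pos [ 0.4345 -0.2801  0.0423] yaw 84.80 tilt [ 0.0023 -0.0033] F [-0.3 -0.2 -0.1] M [ 0.01 -0.03 -0.01] w 0.0168
total dist 0.0013 ang 0.23
[ 0.0006 -0.0009  0.0008] [ 0.003  0.003 -0.   ]
```

Seated within 1 mm of the pick-up pose, and the carried weight is gone from the force reading. Opening and rising.

apply_moves(moves=[0.01,0,0,0.0005,0,0,0,0.025,0,0,0,0,0,0,0.035,0,0,0,0,0,0,0.05,0,0,0,0,0,0,0.065,0,0,0,0,0,0,0.065,0,0,0,0,0,0,0.065,0,0,0,0,0,0,0.065,0,0,0,0,0,0])

```text
clock: 16.43
position: [0.4361, -0.2814, 0.0437]
ee_rot: [0.004, 0.738, 0.674, 0.0]
contact_force: [-0.1, -0.5, 0.2]
width: 0.0651
```

apply_moves(moves=[0.065,0,0,-0.005,0,0,0,0.065,0,0,-0.01,0,0,0,0.065,0,0,-0.016,0,0,0,0.065,0,0,-0.018,0,0,0,0.065,0,0,-0.018,0,0,0,0.065,0,0,-0.018,0,0,0,0.065,0,0,-0.018,0,0,0,0.065,0,0,-0.01,0,0,0])

```text
clock: 17.1
position: [0.4334, -0.2789, 0.1608]
ee_rot: [0.001, 0.738, 0.674, -0.0]
contact_force: [-0.5, -0.4, -0.1]
width: 0.0651
```

```bash
python3 plan.py .551 .100 .15 98.2 16;python3 - <<'E'
from h import *
from rig import imaging
d=imaging.get_image("wrist"); crop(d,0,0,640,480,1,f"pics/l_wrist.png")
d=imaging.get_image("scene"); np.savez("l_scene.npz",**d); crop(d,165,225,120,85,6,f"pics/l_scene.png")
E
```

```text
clk 17.10 pos [ 0.4334 -0.2789  0.1608] yaw 84.80 tilt [ 0.0003 -0.0015] F [-0.5 -0.4 -0.1] M [ 0.03  0.   -0.03] w 0.0651
total dist 0.3969 ang 13.40
[0.0243 0.0052 0.0006] [ 0.     0.    -0.015]
[0.0242 0.0055 0.0006] [ 0.     0.    -0.015]
[0.0241 0.0059 0.0006] [ 0.     0.    -0.015]
[0.024  0.0062 0.0007] [ 0.     0.    -0.015]
[0.0239 0.0066 0.0007] [ 0.     0.    -0.015]
[0.0238 0.0069 0.0007] [ 0.     0.    -0.015]
[0.0237 0.0073 0.0007] [ 0.     0.    -0.015]
[0.0236 0.0076 0.0007] [ 0.     0.    -0.015]
[0.0235 0.008  0.0007] [ 0.     0.    -0.015]
[0.0234 0.0083 0.0007] [ 0.     0.    -0.015]
[0.0232 0.0087 0.0007] [ 0.     0.    -0.015]
[0.0231 0.009  0.0007] [ 0.     0.    -0.015]
[0.023  0.0093 0.0007] [ 0.     0.    -0.015]
[0.0228 0.0097 0.0007] [ 0.     0.    -0.015]
[0.0227 0.01   0.0007] [ 0.     0.    -0.015]
[0.0225 0.0103 0.0007] [ 0.     0.    -0.015]
```

View pics/l_wrist.png

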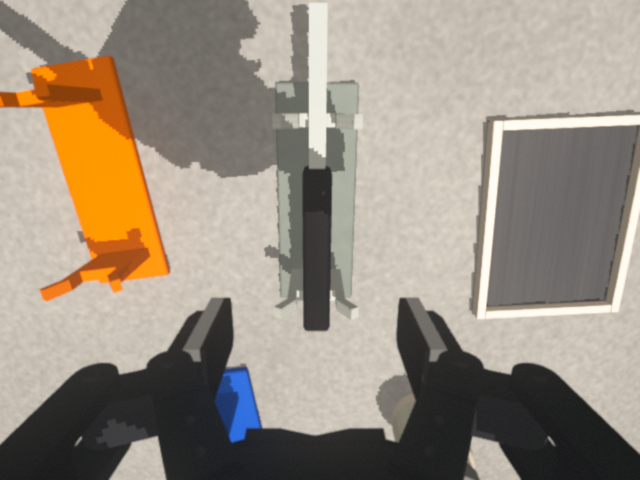

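View pics/l_scene.png

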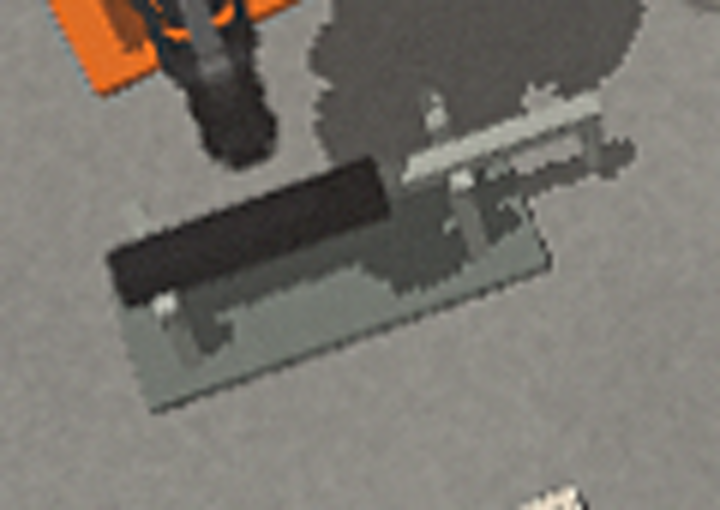

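The hook lies in its stand exactly as at first (same pixels: handle (108,252)–(388,200), bar end (598,97)). Now to the tray.

apply_moves(moves=[0.07,0.015,0.003,0,0,0,-0.01,0.07,0.024,0.005,0,0,0,-0.015,0.07,0.024,0.006,0,0,0,-0.015,0.07,0.024,0.006,0,0,0,-0.015,0.07,0.024,0.007,0,0,0,-0.015,0.07,0.024,0.007,0,0,0,-0.015,0.07,0.024,0.007,0,0,0,-0.015,0.07,0.024,0.008,0,0,0,-0.015])

```text
clock: 17.87
position: [0.4878, -0.0951, 0.1545]
ee_rot: [-0.001, 0.7, 0.714, -0.003]
contact_force: [0.0, 0.2, 0.4]
width: 0.0701
```

```bash
python3 plan.py .551 .090 .16 98.2 9
```

```text
clk 17.87 pos [ 0.4878 -0.0951  0.1545] yaw 91.14 tilt [-0.0061 -0.0025] F [0.  0.2 0.4] M [-0.01  0.   -0.05] w 0.0701
total dist 0.1956 ang 7.07
[ 0.0204  0.0074 -0.0007] [-0.001  0.    -0.014]
[ 0.0203  0.0077 -0.0007] [-0.001  0.    -0.014]
[ 0.0202  0.008  -0.0007] [-0.001  0.    -0.014]
[ 0.0201  0.0083 -0.0007] [-0.001  0.    -0.014]
[ 0.02    0.0085 -0.0007] [-0.001  0.    -0.014]
[ 0.0199  0.0088 -0.0006] [-0.001  0.    -0.014]
[ 0.0197  0.0091 -0.0006] [-0.001  0.    -0.014]
[ 0.0196  0.0093 -0.0006] [-0.001  0.    -0.014]
[ 0.0195  0.0096 -0.0006] [-0.001  0.    -0.014]
```

apply_moves(moves=[0.07,0.02,0.0075,-0.002,-0.001,0,-0.015,0.07,0.02,0.0075,-0.002,-0.001,0,-0.015,0.07,0.02,0.008,-0.002,-0.001,0,-0.015,0.07,0.02,0.008,-0.002,-0.001,0,-0.015,0.07,0.018,0.008,-0.002,-0.001,0,-0.015,0.07,0.01,0.006,-0.002,0,0,-0.015,0.07,0,0,0,0,0,0,0.07,0,0,0,0,0,0])

```text
clock: 18.53
position: [0.5235, 0.0267, 0.1587]
ee_rot: [-0.006, 0.663, 0.749, -0.004]
contact_force: [0.2, -1.1, -0.3]
width: 0.0697
```

```bash
python3 - <<'E'
from h import *
from rig import imaging
d=imaging.get_image("wrist"); np.savez("m_wrist.npz",**d); crop(d,0,0,640,480,1,f"pics/m_wrist.png")
E
python3 plan.py
```

```text
clk 18.58 pos [0.5235 0.0265 0.1587] yaw 96.92 tilt [-0.015   0.0018] F [-0.   1.1 -0.4] M [ 0.02  0.02 -0.02] w 0.0699
```

View pics/m_wrist.png

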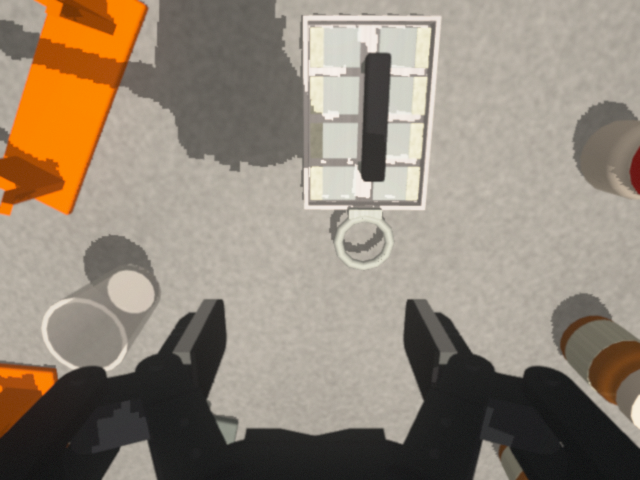

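The wrist view shows the tray at (303–441, 15–210), handle from (378,55) to (373,180), eye at (363,240).

```bash
python3 - <<'E'
from h import *
np.set_printoptions(precision=4,suppress=True)
d=ld("m_wrist.npz")
p=np.array([[302,15],[441,15],[426,209],[303,209]],float);Q=onz(d,p[:,0],p[:,1],.018);c=Q.mean(0);e=Q[0]+Q[1]-Q[2]-Q[3]
print("tray",Q,c,np.degrees(np.arctan2(e[1],e[0])),np.linalg.norm(Q[0]-Q[1]),np.linalg.norm(Q[1]-Q[2]))
p=np.array([[378,54],[373,181]],float);Q=onz(d,p[:,0],p[:,1],.062);e=Q[0]-Q[1];print("handle",Q,Q.mean(0),np.degrees(np.arctan2(e[1],e[0])),np.linalg.norm(e))
E0=onz(d,363.,240.,.022);print("eye",E0)
q=c-E0;print(np.linalg.norm(q[:2]),np.degrees(np.arctan2(q[1],q[0])))
E
python3 plan.py .550 .099 .10 97.7 8
```

```text
tray [[0.4958 0.1633 0.018 ]
 [0.5859 0.1743 0.018 ]
 [0.6024 0.0451 0.018 ]
 [0.5111 0.0336 0.018 ]] [0.5488 0.1041 0.018 ] 97.0016316317656 0.09079556049489099 0.13032360467735268
handle [[0.5438 0.1396 0.062 ]
 [0.5528 0.0677 0.062 ]] [0.5483 0.1036 0.062 ] 97.1388437672814 0.07244243338538961
eye [0.5589 0.0163 0.022 ]
0.08837992094604176 96.57265950953318
clk 18.58 pos [0.5235 0.0265 0.1587] yaw 96.92 tilt [-0.015   0.0018] F [-0.   1.1 -0.4] M [ 0.02  0.02 -0.02] w 0.0699
total dist 0.0969 ang 1.17
[0.0086 0.0045 0.0073] [-0.002 -0.    -0.002]
[0.0086 0.0045 0.0073] [-0.002 -0.    -0.002]
[0.0086 0.0045 0.0073] [-0.002 -0.    -0.002]
[0.0086 0.0045 0.0073] [-0.002 -0.    -0.002]
[0.0086 0.0045 0.0073] [-0.002 -0.    -0.002]
[0.0085 0.0045 0.0073] [-0.002 -0.    -0.002]
[0.0085 0.0045 0.0073] [-0.002 -0.    -0.002]
[0.0085 0.0045 0.0073] [-0.002 -0.    -0.002]
```

apply_moves(moves=[0.07,0.009,0.0045,0.006,-0.002,0,0,0.07,0.01,0.0045,0.007,-0.002,0,0,0.07,0.011,0.0045,0.007,-0.002,0,0,0.07,0.011,0.0045,0.007,-0.002,0,0,0.07,0.011,0.004,0.007,-0.002,0,0,0.07,0.01,0.004,0.007,-0.002,0,0,0.07,0.006,0.002,0.003,0,0,0,0.07,0,0,0,0,0,0])

```text
clock: 19.25
position: [0.543, 0.1015, 0.1078]
ee_rot: [-0.003, 0.665, 0.747, -0.001]
contact_force: [0.5, -0.1, -0.2]
width: 0.0702
```

```bash
python3 plan.py .5485 .1037 .08 97.0 4
```

```text
clk 19.25 pos [0.543  0.1015 0.1078] yaw 96.59 tilt [-0.0057  0.0026] F [ 0.5 -0.1 -0.2] M [-0.01 -0.01 -0.01] w 0.0702
total dist 0.0285 ang 0.54
[0.0004 0.0015 0.007 ] [-0.001 -0.001 -0.002]
[0.0004 0.0014 0.007 ] [-0.001 -0.001 -0.002]
[0.0004 0.0014 0.007 ] [-0.001 -0.001 -0.002]
[0.0004 0.0014 0.007 ] [-0.001 -0.001 -0.002]
```

apply_moves(moves=[0.07,0.0005,0.0015,0.005,-0.001,-0.001,-0.002,0.07,0.0005,0.0015,0.007,-0.001,-0.001,-0.002,0.07,0,0.0015,0.007,-0.001,0,-0.002,0.07,0,0.001,0.005,-0.001,0,-0.002,0.07,0,0,0.003,0,0,0,0.07,0,0,0,0,0,0,0.07,0,0,0,0,0,0,0.07,0,0,0,0,0,0])

```text
clock: 19.92
position: [0.5488, 0.1025, 0.0777]
ee_rot: [-0.0, 0.662, 0.75, -0.001]
contact_force: [-0.7, 0.1, 1.4]
width: 0.07
```

```bash
python3 plan.py .5485 .1037 .0365 97.0 5; python3 - <<'E'
from h import *
from rig import imaging
d=imaging.get_image("wrist"); np.savez("m_wrist.npz",**d); crop(d,0,0,640,480,1,f"pics/n_wrist.png")
E
```

```text
clk 19.92 pos [0.5488 0.1025 0.0777] yaw 97.11 tilt [-0.0018 -0.0005] F [-0.7  0.1  1.4] M [ 0.02 -0.02 -0.03] w 0.0700
total dist 0.0412 ang 0.15
[ 0.0003 -0.      0.0082] [-0.  0.  0.]
[ 0.0003 -0.      0.0082] [-0.  0.  0.]
[ 0.0003 -0.      0.0082] [-0.  0.  0.]
[ 0.0003 -0.      0.0082] [-0.  0.  0.]
[ 0.0003 -0.      0.0082] [-0.  0.  0.]
```

View pics/n_wrist.png

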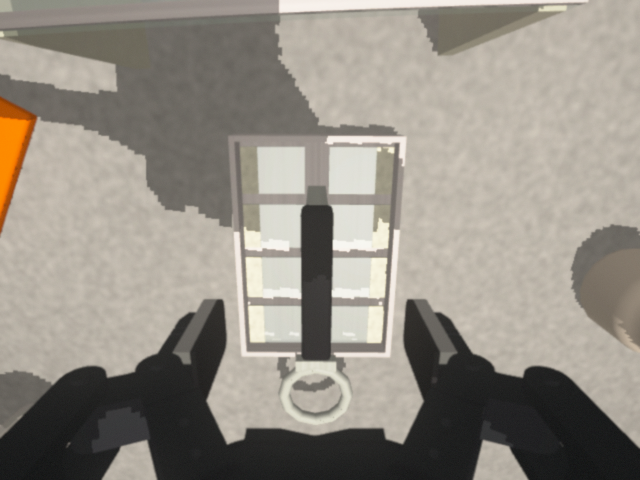

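The handle (col 317) is centred between the fingers and the tray is aligned. Descend and grip.

apply_moves(moves=[0.07,0,0,0.006,0,0,0,0.07,0,0,0.009,0,0,0,0.07,0,0,0.009,0,0,0,0.07,0,0,0.008,0,0,0,0.07,0,0,0.005,0,0,0,0.07,0,0,0.002,0,0,0,0.05,0,0,0,0,0,0,0.04,0,0,0,0,0,0], newtons=50)

```text
clock: 20.63
position: [0.5486, 0.1022, 0.0344]
ee_rot: [-0.001, 0.662, 0.749, -0.001]
contact_force: [0.5, -0.6, 0.3]
width: 0.047
```

```bash
python3 plan.py .5485 .1037 .0365 97.0 1
```

```text
clk 20.63 pos [0.5486 0.1022 0.0344] yaw 97.09 tilt [-0.0019 -0.0006] F [ 0.5 -0.6  0.3] M [-0.03 -0.04  0.07] w 0.0470
total dist 0.0026 ang 0.14
[ 0.0015  0.0001 -0.0021] [-0.002  0.     0.001]
```

apply_moves(moves=[0.005,0.0005,0,-0.001,0,0,0,0.005,0.0005,0,-0.001,0,0,0,0.005,0,0,0,0,0,0,0.005,0,0,0,0,0,0,0.005,0,0,0,0,0,0,0.005,0,0,0,0,0,0,0.005,0,0,0,0,0,0,0.005,0,0,0,0,0,0], newtons=80)

```text
clock: 21.3
position: [0.5485, 0.1035, 0.0369]
ee_rot: [-0.0, 0.662, 0.75, -0.001]
contact_force: [0.9, 0.3, -1.8]
width: 0.0124
```

```bash
python3 plan.py .5485 .1037 .0365 97.0 1
```

```text
clk 21.30 pos [0.5485 0.1035 0.0369] yaw 97.10 tilt [-0.0013 -0.0005] F [ 0.9  0.3 -1.8] M [-0.01 -0.01 -0.03] w 0.0124
total dist 0.0005 ang 0.13
[0.0002 0.     0.0004] [-0.001  0.     0.002]
```

apply_moves(moves=[0.005,0,0,-0.004,0,0,0,0.005,0,0,-0.01,0,0,0,0.005,0,0,-0.016,0,0,0,0.005,0,0,-0.02,0,0,0,0.005,0,0,-0.022,0,0,0,0.005,0,0,-0.022,0,0,0,0.005,0,0,-0.018,0,0,0,0.005,0,0,-0.008,0,0,0])

```text
clock: 21.97
position: [0.5455, 0.1033, 0.1629]
ee_rot: [-0.003, 0.662, 0.749, -0.004]
contact_force: [0.6, 0.2, -2.4]
width: 0.0124
```

```bash
python3 plan.py .626 -.303 .15 87.3 20; python3 - <<'E'
from h import *
from rig import imaging
d=imaging.get_image("wrist"); crop(d,0,0,640,480,1,f"pics/p_wrist.png")
E
```

```text
clk 21.97 pos [0.5455 0.1033 0.1629] yaw 97.09 tilt [-0.0096 -0.001 ] F [ 0.6  0.2 -2.4] M [ 0.03 -0.05  0.  ] w 0.0124
total dist 0.4144 ang 9.80
[-0.0207  0.0015  0.0006] [-0.     0.     0.009]
[-0.0206  0.0017  0.0006] [-0.     0.     0.009]
[-0.0206  0.0018  0.0006] [-0.     0.     0.009]
[-0.0206  0.002   0.0006] [-0.     0.     0.009]
[-0.0206  0.0022  0.0006] [-0.     0.     0.009]
[-0.0206  0.0024  0.0006] [-0.     0.     0.009]
[-0.0206  0.0025  0.0006] [-0.     0.     0.009]
[-0.0205  0.0027  0.0006] [-0.     0.     0.009]
[-0.0205  0.0029  0.0006] [-0.     0.     0.009]
[-0.0205  0.0031  0.0006] [-0.     0.     0.009]
[-0.0205  0.0032  0.0006] [-0.     0.     0.009]
[-0.0204  0.0034  0.0006] [-0.     0.     0.009]
[-0.0204  0.0036  0.0006] [-0.     0.     0.009]
[-0.0204  0.0038  0.0006] [-0.     0.     0.009]
[-0.0203  0.0039  0.0006] [-0.     0.     0.009]
[-0.0203  0.0041  0.0006] [-0.     0.     0.009]
[-0.0203  0.0043  0.0006] [-0.     0.     0.009]
[-0.0202  0.0045  0.0006] [-0.     0.     0.009]
[-0.0202  0.0046  0.0006] [-0.     0.     0.009]
[-0.0201  0.0048  0.0006] [-0.     0.     0.009]
```

View pics/p_wrist.png

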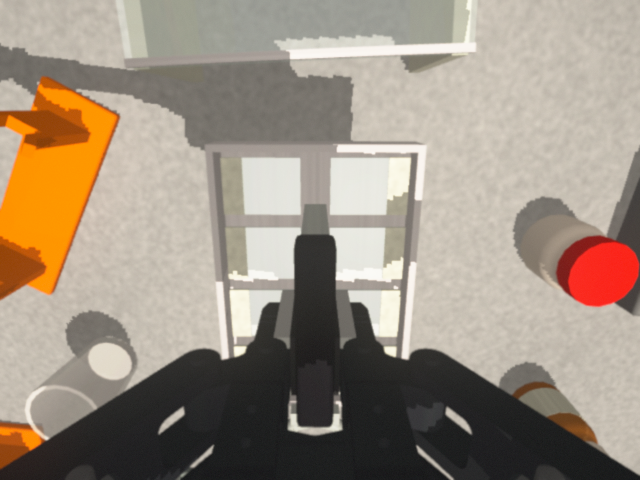

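The tray is lifted level in the jaws. Moving toward the nest.

apply_moves(moves=[0.005,-0.01,0.001,0,0,0,0.006,0.005,-0.018,0.0015,0,0,0,0.009,0.005,-0.0205,0.002,0,0,0,0.009,0.005,-0.0205,0.002,0,0,0,0.009,0.005,-0.0205,0.002,0,0,0,0.009,0.005,-0.0205,0.0025,0,0,0,0.009,0.005,-0.0205,0.0025,0,0,0,0.009,0.005,-0.0205,0.003,0,0,0,0.009])

```text
clock: 22.68
position: [0.5717, -0.0514, 0.1565]
ee_rot: [-0.008, 0.687, 0.727, -0.007]
contact_force: [-0.0, 0.6, -2.0]
width: 0.0128
```

```bash
python3 plan.py .626 -.303 .155 87.3 13
```

```text
clk 22.68 pos [ 0.5717 -0.0514  0.1565] yaw 93.26 tilt [-0.0204  0.0005] F [-0.   0.6 -2. ] M [ 0.01 -0.07 -0.  ] w 0.0128
total dist 0.2574 ang 6.07
[-0.0196  0.0031  0.    ] [-0.002 -0.     0.008]
[-0.0195  0.0032  0.    ] [-0.002 -0.     0.008]
[-0.0195  0.0034  0.    ] [-0.002 -0.     0.008]
[-0.0195  0.0035  0.    ] [-0.002 -0.     0.008]
[-0.0195  0.0037  0.    ] [-0.002 -0.     0.008]
[-0.0194  0.0038  0.0001] [-0.002 -0.     0.008]
[-0.0194  0.004   0.0001] [-0.002 -0.     0.008]
[-0.0194  0.0042  0.0001] [-0.002 -0.     0.008]
[-0.0193  0.0043  0.0001] [-0.002 -0.     0.008]
[-0.0193  0.0045  0.0001] [-0.002 -0.     0.008]
[-0.0193  0.0046  0.0001] [-0.002 -0.     0.008]
[-0.0192  0.0048  0.0001] [-0.002 -0.     0.008]
[-0.0192  0.0049  0.0001] [-0.002 -0.     0.008]
```

apply_moves(moves=[0.005,-0.0195,0.003,-0.001,-0.002,0,0.008,0.005,-0.0195,0.003,-0.001,-0.002,0,0.008,0.005,-0.0195,0.0035,-0.001,-0.002,0,0.008,0.005,-0.0195,0.0035,-0.001,-0.002,0,0.008,0.005,-0.0195,0.004,-0.001,-0.002,0,0.008,0.005,-0.0195,0.004,-0.001,-0.002,0,0.008,0.005,-0.0195,0.004,-0.001,-0.002,0,0.008,0.005,-0.0195,0.004,-0.001,-0.002,0,0.008])

```text
clock: 23.35
position: [0.5967, -0.2199, 0.1493]
ee_rot: [-0.012, 0.712, 0.702, -0.008]
contact_force: [-0.3, -0.7, -2.4]
width: 0.0125
```

```bash
python3 plan.py .626 -.303 .15 87.3 5
```

```text
clk 23.35 pos [ 0.5967 -0.2199  0.1493] yaw 89.13 tilt [-0.0285  0.0058] F [-0.3 -0.7 -2.4] M [ 0.02 -0.06 -0.03] w 0.0125
total dist 0.0881 ang 2.48
[-0.0165  0.0061 -0.0004] [-0.006 -0.001  0.006]
[-0.0165  0.0062 -0.0004] [-0.006 -0.001  0.006]
[-0.0164  0.0063 -0.0003] [-0.006 -0.001  0.006]
[-0.0164  0.0064 -0.0003] [-0.006 -0.001  0.006]
[-0.0164  0.0065 -0.0002] [-0.006 -0.001  0.006]
```

apply_moves(moves=[0.005,-0.015,0.006,-0.002,-0.006,-0.001,0.006,0.005,-0.015,0.006,-0.002,-0.006,-0.001,0.006,0.005,-0.014,0.006,-0.001,-0.006,-0.001,0.006,0.005,-0.012,0.006,-0.001,-0.006,-0.001,0.006,0.005,-0.008,0.005,0,-0.004,-0.001,0.004,0.005,-0.004,0.003,0,-0.002,0,0.002,0.005,0,0,0,0,0,0,0.005,0,0,0,0,0,0])

```text
clock: 24.02
position: [0.6269, -0.2995, 0.1483]
ee_rot: [-0.002, 0.726, 0.688, -0.001]
contact_force: [0.1, 0.6, -2.6]
width: 0.0124
```

```bash
python3 plan.py .626 -.303 .11 87.3 5
```

```text
clk 24.02 pos [ 0.6269 -0.2995  0.1483] yaw 86.98 tilt [-0.0042  0.0023] F [ 0.1  0.6 -2.6] M [ 0.03 -0.02  0.01] w 0.0124
total dist 0.0385 ang 0.43
[-0.0007 -0.0001  0.0077] [-0.001 -0.    -0.001]
[-0.0007 -0.0001  0.0077] [-0.001 -0.    -0.001]
[-0.0007 -0.0001  0.0077] [-0.001 -0.    -0.001]
[-0.0007 -0.0001  0.0077] [-0.001 -0.    -0.001]
[-0.0007 -0.0001  0.0077] [-0.001 -0.    -0.001]
```

Descend to about 30 mm above the plate, then check visually.

apply_moves(moves=[0.005,-0.001,0,0.006,-0.001,0,-0.001,0.005,-0.001,0,0.012,-0.001,0,-0.001,0.005,-0.001,0,0.014,-0.001,0,-0.001,0.005,0,0,0.014,0,0,-0.001,0.005,0,0,0.012,0,0,0,0.005,0,0,0.008,0,0,0,0.005,0,0,0.004,0,0,0,0.005,0,0,0,0,0,0])

```text
clock: 24.68
position: [0.6261, -0.295, 0.0756]
ee_rot: [-0.002, 0.722, 0.692, 0.001]
contact_force: [-1.1, -0.5, -3.5]
width: 0.0125
```

```bash
cat > ov2.py <<'E'
from h import *
from rig import imaging
from plan import cur
import sys
st,p,R=cur(); M=R.as_matrix(); zb=p[2]-.0369
for n,(x0,y0,w,h,k) in (("scene",(170,280,150,110,5)),("side",(350,260,150,120,5))):
    d=imaging.get_image(n); np.savez(f"q_{n}.npz",**d)
    im=cv2.resize(d["image"][y0:y0+h,x0:x0+w,::-1],None,fx=k,fy=k,interpolation=cv2.INTER_CUBIC)
    def box(c,yaw,a,b,z,col):
        e=np.array([np.cos(yaw),np.sin(yaw)]);nn=np.array([-e[1],e[0]])
        P=[np.r_[np.array(c)+x*e+y*nn,z] for x,y in((-a,-b),(a,-b),(a,b),(-a,b))]
        q=(proj(d,np.array(P))-[x0,y0]+.5)*k-.5
        cv2.polylines(im,[np.round(q*8).astype(np.int32)],True,col,1,cv2.LINE_AA,3)
    box((.626,-.303),np.radians(87.3),.081,.061,.012,(0,0,255)); box((.626,-.303),np.radians(87.3),.074,.054,.012,(0,0,255))
    y=np.arctan2(M[1,0],M[0,0]); box(p[:2],y,.065,.045,zb+.018,(0,255,0))
    cv2.imwrite(f"pics/{sys.argv[1]}_{n}.png",im)
E
python3 plan.py .626 -.303 .041 87.3 5;python3 ov2.py q
```

```text
clk 24.68 pos [ 0.6261 -0.295   0.0756] yaw 87.63 tilt [-0.0014  0.0051] F [-1.1 -0.5 -3.5] M [ 0.04 -0.03  0.  ] w 0.0125
total dist 0.0355 ang 0.45
[-0.0016  0.0001  0.0069] [-0.    -0.001  0.001]
[-0.0016  0.0001  0.0069] [-0.    -0.001  0.001]
[-0.0016  0.0001  0.0069] [-0.    -0.001  0.001]
[-0.0016  0.0001  0.0069] [-0.    -0.001  0.001]
[-0.0016  0.0001  0.0069] [-0.    -0.001  0.001]
```

View pics/q_scene.png

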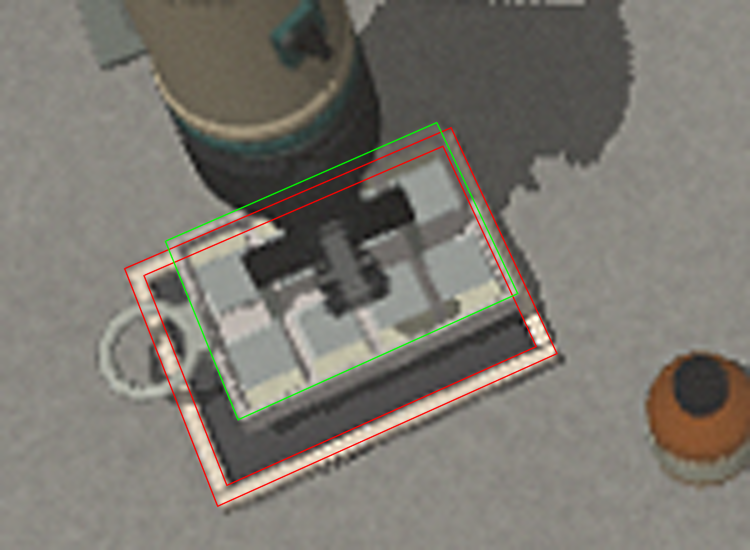

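View pics/q_side.png

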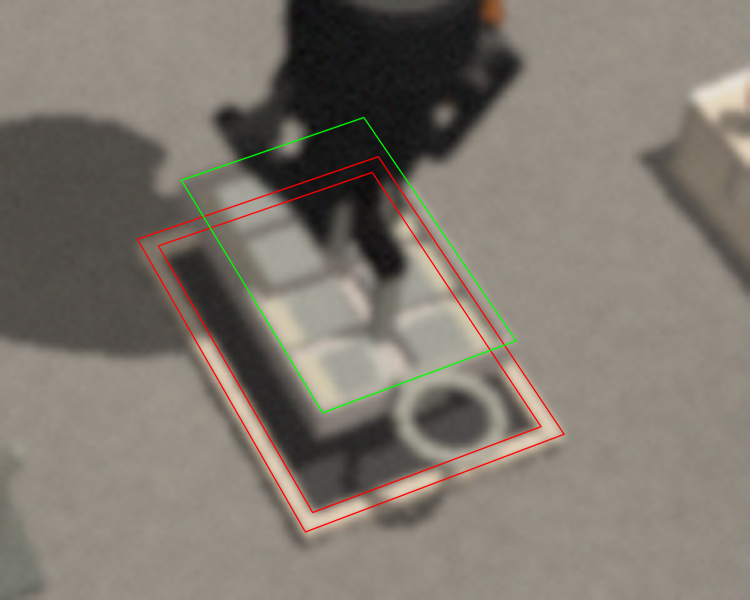

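The overlays fit the nest in both cameras. The tray needs 8 mm in -x. Correct and lower partway.

apply_moves(moves=[0.005,-0.003,0,0,0,-0.001,0.001,0.005,-0.003,0,0.002,0,-0.001,0.001,0.005,-0.002,0,0.004,0,-0.001,0.001,0.005,0,0,0.004,0,-0.001,0.001,0.005,0,0,0.003,0,0,0,0.005,0,0,0.002,0,0,0,0.005,0,0,0,0,0,0,0.005,0,0,0,0,0,0])

```text
clock: 25.45
position: [0.6284, -0.3062, 0.0638]
ee_rot: [0.004, 0.723, 0.691, 0.001]
contact_force: [0.3, 0.3, -2.3]
width: 0.0123
```

```bash
python3 plan.py .626 -.303 .041 87.3 5;python3 ov2.py r
```

```text
clk 25.45 pos [ 0.6284 -0.3062  0.0638] yaw 87.34 tilt [ 0.0059 -0.0042] F [ 0.3  0.3 -2.3] M [ 0.03 -0.02  0.05] w 0.0123
total dist 0.0232 ang 0.42
[ 0.0006 -0.0005  0.0046] [0.001 0.001 0.   ]
[ 0.0006 -0.0005  0.0046] [0.001 0.001 0.   ]
[ 0.0006 -0.0005  0.0046] [0.001 0.001 0.   ]
[ 0.0006 -0.0005  0.0046] [0.001 0.001 0.   ]
[ 0.0006 -0.0005  0.0046] [0.001 0.001 0.   ]
```

View pics/r_side.png

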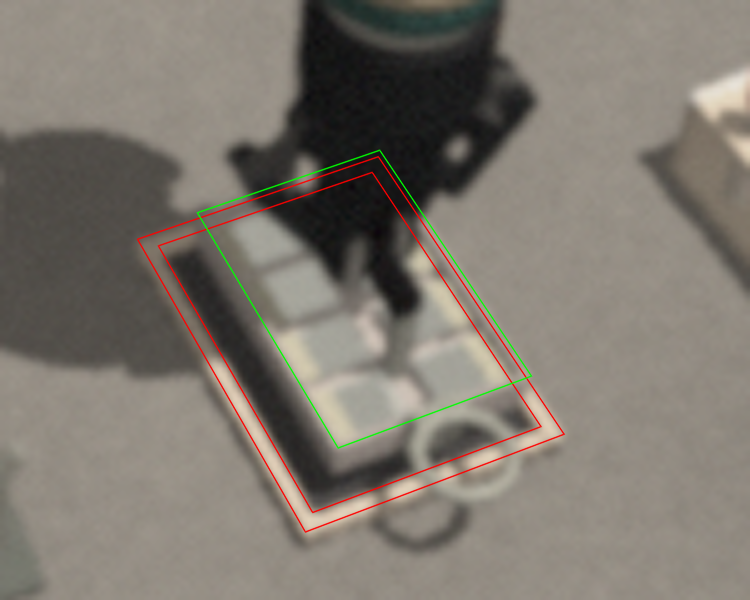

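apply_moves(moves=[0.005,0.0005,-0.0005,0.002,0.001,0.001,0,0.005,0.0005,-0.0005,0.003,0.001,0.001,0,0.005,0.0005,-0.0005,0.003,0.001,0.001,0,0.005,0.0005,-0.0005,0.003,0.001,0.001,0,0.005,0,0,0.002,0,0,0,0.005,0,0,0.001,0,0,0,0.005,0,0,0,0,0,0,0.005,0,0,0,0,0,0])

```text
clock: 26.22
position: [0.6265, -0.3035, 0.0484]
ee_rot: [0.0, 0.723, 0.691, 0.001]
contact_force: [0.9, 0.4, -2.4]
width: 0.0124
```

```bash
python3 plan.py .626 -.303 .041 87.3 5
```

```text
clk 26.22 pos [ 0.6265 -0.3035  0.0484] yaw 87.37 tilt [0.0017 0.0005] F [ 0.9  0.4 -2.4] M [0.05 0.01 0.02] w 0.0124
total dist 0.0074 ang 0.12
[ 0.0001 -0.0001  0.0015] [ 0. -0.  0.]
[ 0.0001 -0.0001  0.0015] [ 0. -0.  0.]
[ 0.0001 -0.0001  0.0015] [ 0. -0.  0.]
[ 0.0001 -0.0001  0.0015] [ 0. -0.  0.]
[ 0.0001 -0.0001  0.0015] [ 0. -0.  0.]
```

apply_moves(moves=[0.005,0,0,0.001,0,0,0,0.005,0,0,0.001,0,0,0,0.005,0,0,0.001,0,0,0,0.005,0,0,0.001,0,0,0,0.005,0,0,0.001,0,0,0,0.005,0,0,0,0,0,0,0.005,0,0,0,0,0,0,0.005,0,0,0,0,0,0])

```text
clock: 26.88
position: [0.6268, -0.3038, 0.0433]
ee_rot: [0.001, 0.723, 0.691, 0.001]
contact_force: [-0.4, -0.5, -2.5]
width: 0.0123
```

```bash
python3 plan.py .626 -.303 .041 87.3 1;python3 ov2.py s
```

```text
clk 26.88 pos [ 0.6268 -0.3038  0.0433] yaw 87.36 tilt [ 0.0025 -0.0001] F [-0.4 -0.5 -2.5] M [-0.    0.03  0.01] w 0.0123
total dist 0.0025 ang 0.16
[ 0.0008 -0.0008  0.0023] [ 0.003 -0.     0.001]
```

View pics/s_scene.png

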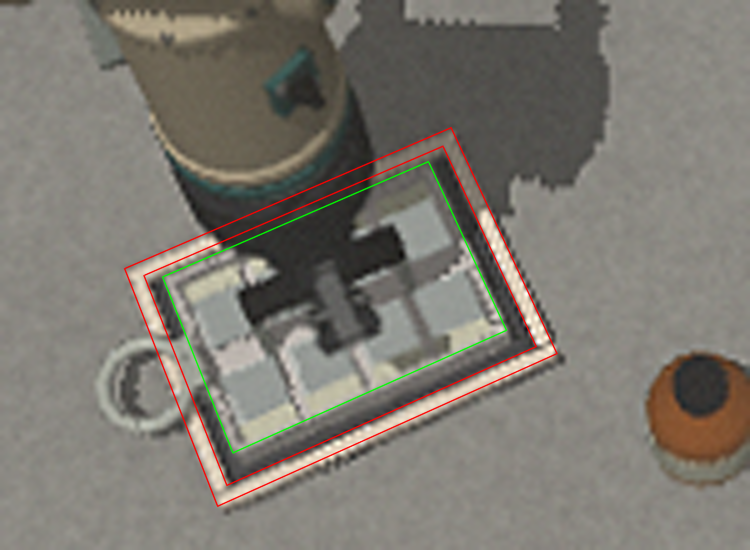

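The tray sits inside the rim with a gap all round, about 2 mm above the plate. Lowering the last bit until contact.

apply_moves(moves=[0.005,0,0,0.001,0,0,0,0.005,0,0,0.0005,0,0,0,0.005,0,0,0.0005,0,0,0,0.005,0,0,0.0005,0,0,0,0.005,0,0,0,0,0,0,0.005,0,0,0,0,0,0,0.005,0,0,0,0,0,0,0.005,0,0,0,0,0,0])

```text
clock: 27.65
position: [0.6271, -0.3039, 0.0412]
ee_rot: [0.001, 0.723, 0.691, 0.001]
contact_force: [0.7, -0.3, -1.9]
width: 0.0126
```

```bash
python3 plan.py
```

```text
clk 27.65 pos [ 0.6271 -0.3039  0.0412] yaw 87.37 tilt [ 0.0034 -0.0005] F [ 0.7 -0.3 -1.9] M [-0.02  0.04  0.04] w 0.0126
```

apply_moves(moves=[0.005,0,0,0.0007,0,0,0,0.005,0,0,0.0007,0,0,0,0.005,0,0,0,0,0,0,0.005,0,0,0,0,0,0,0.005,0,0,0,0,0,0,0.005,0,0,0,0,0,0,0.005,0,0,0,0,0,0,0.005,0,0,0,0,0,0])

```text
clock: 28.32
position: [0.6273, -0.304, 0.0411]
ee_rot: [0.002, 0.723, 0.691, 0.001]
contact_force: [-0.3, 0.6, 0.0]
width: 0.0122
```

```bash
python3 plan.py
```

```text
clk 28.32 pos [ 0.6273 -0.304   0.0411] yaw 87.37 tilt [ 0.0041 -0.001 ] F [-0.3  0.6  0. ] M [ 0.05  0.18 -0.02] w 0.0122
```

It is resting on the plate: z stopped and the load is gone. Release and rise.

apply_moves(moves=[0.02,0,0,0,0,0,0,0.025,0,0,0,0,0,0,0.035,0,0,0,0,0,0,0.045,0,0,0,0,0,0,0.06,0,0,0,0,0,0,0.06,0,0,0,0,0,0,0.06,0,0,0,0,0,0,0.06,0,0,0,0,0,0])

```text
clock: 28.98
position: [0.6289, -0.3051, 0.0421]
ee_rot: [0.004, 0.723, 0.691, 0.002]
contact_force: [0.4, -0.8, -0.1]
width: 0.0601
```

apply_moves(moves=[0.06,0,0,-0.004,0,0,0,0.06,0,0,-0.01,0,0,0,0.06,0,0,-0.016,0,0,0,0.06,0,0,-0.02,0,0,0,0.06,0,0,-0.022,0,0,0,0.06,0,0,-0.022,0,0,0,0.06,0,0,-0.02,0,0,0,0.06,0,0,-0.01,0,0,0])

```text
clock: 29.65
position: [0.6262, -0.3036, 0.1722]
ee_rot: [0.001, 0.723, 0.691, 0.001]
contact_force: [-0.3, 0.6, 0.2]
width: 0.06
```

apply_moves(moves=[0.06,0,0,-0.015,0,0,0,0.06,0,0,-0.02,0,0,0,0.06,-0.01,0,-0.02,0,0,0,0.06,-0.015,0,-0.02,0,0,0,0.06,-0.01,0,-0.015,0,0,0,0.06,0,0,0,0,0,0,0.06,0,0,0,0,0,0,0.06,0,0,0,0,0,0])

```text
clock: 30.32
position: [0.624, -0.3381, 0.2727]
ee_rot: [0.004, 0.723, 0.691, 0.002]
contact_force: [0.1, 0.1, -0.5]
width: 0.0598
```

```bash
python3 plan.py; python3 - <<'E'
from h import *
from rig import imaging
for n in("scene","side","wrist"):
    d=imaging.get_image(n); np.savez(f"z_{n}.npz",**d); crop(d,0,0,640,480,1,f"pics/z_{n}.png")
d=ld("z_wrist.npz");s=ld("z_scene.npz")
P=dep(s)
print([ (n,P[v,u].round(3)) for n,u,v in [("wash",137,325),("stain",310,358),("reag",368,338),("spec",419,296),("beaker",284,200)]])
E
```

```text
clk 30.32 pos [ 0.624  -0.3381  0.2727] yaw 87.43 tilt [ 0.0085 -0.0031] F [ 0.1  0.1 -0.5] M [0.02 0.01 0.04] w 0.0598
[('wash', array([ 0.518, -0.483,  0.086])), ('stain', array([ 0.758, -0.186,  0.079])), ('reag', array([ 0.78 , -0.059,  0.084])), ('spec', array([0.745, 0.098, 0.064])), ('beaker', array([ 0.351, -0.045,  0.047]))]
```

View pics/z_scene.png

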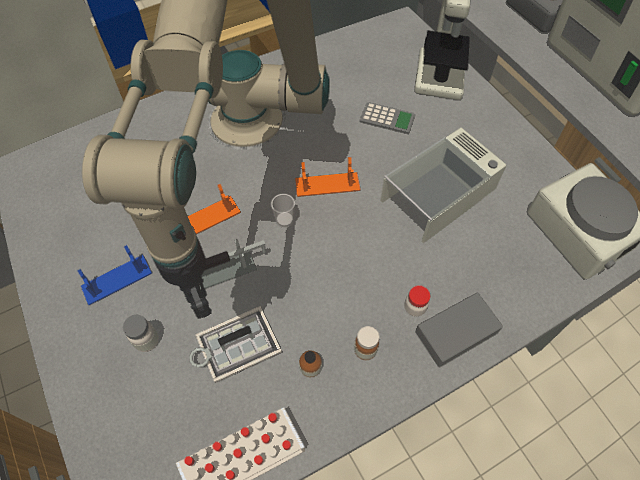

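View pics/z_side.png

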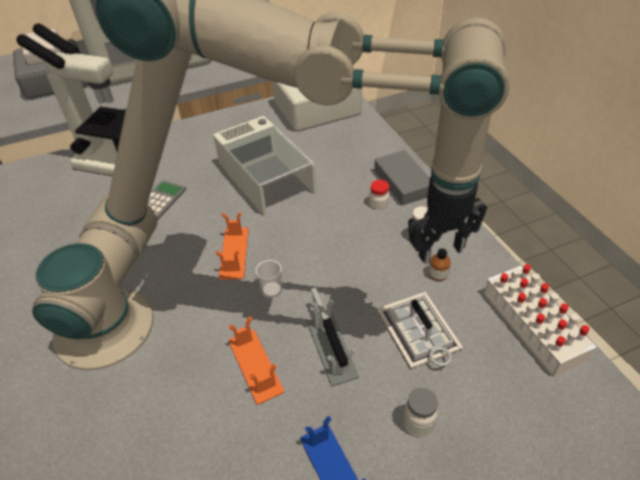

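View pics/z_wrist.png

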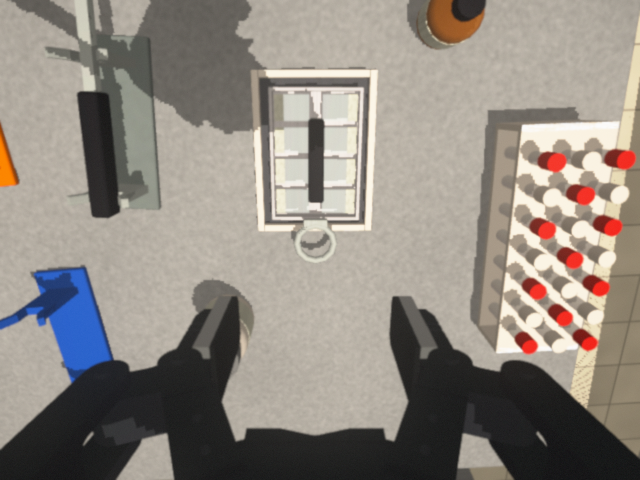

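The tray lies flat inside the rim (wrist view: tray (270–363, 87–222) within rim (253–377, 70–230)). The hook is in its stand and the bystanders haven't moved. Handing in.

```bash
python3 -c "
from rig import workorder; print(workorder.sign_off())"
```

```text
the job is handed in; nothing more can be done
None
```

The job is done and handed in at about 30.5 s on the clock (limit 72 s). I hooked the tray's eye, dragged the tray out, put the hook back in its stand, then lifted the tray by its handle and set it in the loading plate.

- **Drag:** the tray's rear edge measured about 38 mm past the hood's front edge before I unhooked it. The gripper did not touch the tray before that.
- **Hook:** I let it go within 1 mm of where I picked it up, and the camera picture afterwards matches the first one.
- **Tray:** I lowered it until the load came off the wrist, then released it. The last pictures show it inside the rim with a gap all round.
- **Bystanders:** the depth readings on all five are within 5 mm of those at the start, most within 3 mm, and none looks moved in the pictures. Nothing was knocked over.
- **Forces:** wrist force readings stayed within a few newtons throughout.

**Disagreements:** the scene and side cameras differed by 2–7 mm on some points. I settled the ones that mattered with wrist-camera measurements and model overlays. One move call with a miscounted row was refused whole and moved nothing.

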